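# Fetch the jar from behind the perfume bottles

## Robot

A 6-joint arm with a two-finger parallel gripper is mounted at the origin on the work surface. World frame = base frame: x ahead of the robot, y to its left, z up, the work surface at z = 0. Lengths are in m, angles in rad, forces in N, time in s.
With the tool pointing down it reaches from about 0.375 to 0.825 m from the base axis. Payload 5.5 kg.
Tool frame: the origin (TCP) lies at the very end of the fingers, on their centre line; the grasp point (between the pads) lies 19 mm behind it; z points along the fingers, y is the direction in which the jaws open and shut (so a half turn about z gives the same grasp; the last joint's range is limited). The gripper opens to 85 mm and grips with 20 to 120 N. Pads are 22 mm wide; open, the fingers measure 114 mm over their backs; the gripper's body (76 mm by 85 mm) begins 54 mm behind the grasp point. The pads swing forward as they close: fully open they stand 13 mm farther back than shut.
Start: joints at [-1.309, 0.314, -0.047, 1.21, 0, 1.571], TCP at [0.155, -0.58, 0.207] pointing down, gripper open.
Joint ranges: [-2.67, 2.67], [-0.69, 1.73], [-1.03, 1.25], [-2.08, 2.16], [-1.42, 1.45], [-3.14, 3.14]. Speed limits (rad/s): [2.39, 2.39, 3.01, 3.14, 3.14, 3.14].

## Interface

Orientations are given as [roll, pitch, yaw] about the fixed x, y, z axes, in that order (R = Rz(yaw) Ry(pitch) Rx(roll)).
In Python, from cell import telemetry, viewer, finish_job gives the robot as it stands.
- The arm moves only by the tool send_rows, never from a script. Its argument "commands" is a list of rows, each an object with "fingers": the finger opening in m, from 0 to 0.0854; "dp": the shift along the world's x, y, z in m, a list of three; "turn": the turn, a rotation vector about the world's x, y, z in degrees, a list of three. In form: [{"fingers": fingers, "dp": [tx, ty, tz], "turn": [ax, ay, az]}, ...]. A call has 1 to 8 rows; each row is the pose to reach, as a shift and turn from the pose measured when the call began; what a row does not reach only later rows make up. A row lasts 1/8 s, in which the tool goes at most 62.5 mm and 10.7 degrees, less where a joint would pass 70% of its speed; a pose out of reach is approached as far as the arm can. A call with a gripper value outside its range is refused whole. The fingers move at their own pace and stop on an object; "grip_force" is the grip in N (left out, the last holds). Time passes only in rows, so rows that repeat a pose let the fingers close. It gives the time, the measured TCP pose, the force and the opening at its end, in the units of the state.
- telemetry.sense(): the state, without advancing time (a new reading comes with each control period).
- viewer.read_camera(name): name is "scene" or "side" or "wrist"; returns a dict with "img" (384x512x3 uint8, red, green, blue), "fovy" (degrees; the focal length in pixels is half the picture's height over the tangent of half this angle, whatever the lens; pixels are square), "cx", "cy" (the principal point, pixels), "origin" and "orientation" of the camera in the world. Camera axes: x right, y up, looking along -z (the intrinsics and any distortion apply to the point x, -y, -z); pixel columns grow to the right and rows downward; lengths in m; the calibration is good to about 2 mm. The wrist camera is an equidistant fisheye: a pixel r from the principal point sees the ray r / f radians off the axis. A picture is of the moment at which its call begins. There is no depth.
- finish_job(): hands the job in, once; it reports no verdict.
Trained networks look in the newest picture that a camera, given by its name, has taken for a name from the list of things; names that differ only in an ending like _2 or _b are one class to them, and where a whole thing is asked for, a point or a joint stands for the part that bears it (a point fixed in the world has none). Each returns a list of dicts, best first, with "conf" (0 to 1); they miss things now and then, are a little off and sometimes report something else, mostly with a low value. They report only what shows in the picture. A call takes as long as a camera call. They do not tell look-alikes from the thing itself.
- viewer.regions_of(camera, name): "pixels" (384x512 bool, what is visible of it) and "box" ([left, top, right, bottom] in pixels, round what is visible of it).
The state is a dict: "time_s": time; "joint_pos": joint angles; "joint_velocities": joint speeds; "joint_efforts": joint torques, N m; "eef_pos": TCP position; "eef_rot": TCP orientation; "wrist_force": force on the tool from outside, world axes, zero at the start; "ft_torque": the same for the moment, N m; "gripper_width": opening from 0.0 (shut) to 1.0 (fully open).
Only numpy, scipy, OpenCV 4.12 (cv2) and the standard library are available. Lean on these libraries where they do the work, as an engineer would, in place of code of your own. Each camera call takes 0.05 s, during which the arm holds its last target.

## Task

A customer at the market stall wants the low round cream jar that is hemmed in by the three perfume bottles on the display board. First stand all three bottles in the empty dark wooden side tray, then stand the jar in the middle of the round wooden plate, and then put each bottle back on the board in the very spot where it stood before. Keep the bottles and the jar upright throughout, and leave the loose paper carton, nail-polish bottle and white dish where they are.

Things in the scene. Friction and masses are not known exactly. Their poses are not given: they have to be found in the camera images.
- square_bottle_mid (a point): Perfume bottle of amber glass with a square body 38 x 38 mm (sides along its own x and y), 60 mm high, and a round black cap 24 mm across; 88 mm high in all, 0.2 kg. On the display board, beside the jar (left, right or in front of it, changing from start to start). Stands upright at the start. Point at its middle, half-way up; its z axis points up.
- round_bottle_mid (a point): Perfume bottle of amber glass with a round body 38 mm across, straight up to 52 mm, and a black ball cap 26 mm across; 90 mm high in all, 0.2 kg. On the display board, beside the jar. Stands upright at the start. Point at its middle, half-way up; its z axis points up.
- flat_bottle_mid (a point): Perfume bottle of amber glass with an oblong body, 34 mm along its own x and 48 mm along its own y, 62 mm high, with an oblong black cap; 86 mm high in all, 0.2 kg. On the display board, beside the jar. Stands upright at the start. Point at its middle, half-way up; its z axis points up.
- jar_mid (a point): Low round cream jar, amber glass with a flat black lid, 54 mm across and 32 mm high, 0.12 kg. Stands on the display board with the three bottles about 60 mm from it, centre to centre: one on each side and one in front. Point at its middle, half-way up (16 mm); z axis up.
- display: Fixed plywood display board, 12 mm thick, 205 mm along its own x and 250 mm along its own y; bottles and jar stand on it (top at 12 mm). Along its far (+x) edge a step 40 mm wide and 40 mm high carries a fixed row of small nail-polish bottles whose tops are 95 mm above the table. Origin on the table; the board runs from 85 mm in front of it (-x) to 120 mm behind it, the step from 80 to 120 mm; the jar stands 15 mm behind it.
- side_tray: Fixed empty dark wooden tray on one side of the display (left or right), 250 mm along its own x, 140 mm along its own y, floor 5 mm thick, rim 5 mm wide and 14 mm above the table; inside 240 x 130 mm. Origin under its centre, on the table.
- plate: Fixed round wooden plate, 130 mm across, flat top 8 mm above the table, with a thin dark ring 72 mm across drawn round its middle; on the other side of the display. Origin under its centre, on the table.
- carton: Bystander: loose white paper carton 45 x 45 mm, 70 mm high, standing on the table. Origin at the centre of its underside.
- polish_bottle: Bystander: loose grey nail-polish bottle 32 mm across, 70 mm high, standing on the table. Origin at the centre of its underside.
- dish: Bystander: loose small white ceramic dish, 60 mm across, 28 mm high, on the table. Origin at the centre of its underside.
There are look-alikes about, which are no part of the job. Several things look just like the plate: the one meant starts nearest to the robot's base.

How it is judged:
On the way, in this order (a step that is already met when the one before it is completed fails the run):
1. all three bottles stand upright and released in the side tray (x of square_bottle_mid in the frame of side_tray between -0.115 and 0.115 m and y of square_bottle_mid in the frame of side_tray between -0.06 and 0.06 m and z of square_bottle_mid in the frame of side_tray between 0.041 and 0.057 m and angle between each of square_bottle_mid, round_bottle_mid, flat_bottle_mid's own z axis and vertical below 0.12 rad and linear speed of each of square_bottle, round_bottle, flat_bottle below 0.02 m/s and contact force between each of square_bottle, round_bottle, flat_bottle and the fingers below 0.1 N and x of round_bottle_mid in the frame of side_tray between -0.115 and 0.115 m and y of round_bottle_mid in the frame of side_tray between -0.06 and 0.06 m and z of round_bottle_mid in the frame of side_tray between 0.042 and 0.058 m and x of flat_bottle_mid in the frame of side_tray between -0.115 and 0.115 m and y of flat_bottle_mid in the frame of side_tray between -0.06 and 0.06 m and z of flat_bottle_mid in the frame of side_tray between 0.04 and 0.056 m), for 0.2 s.
2. the jar stands released in the middle of the plate, the bottles still in the tray (horizontal distance between jar_mid and plate below 0.015 m and angle between each of jar_mid, square_bottle_mid, round_bottle_mid, flat_bottle_mid's own z axis and vertical below 0.12 rad and z of jar_mid in the frame of plate between 0.018 and 0.03 m and linear speed of jar below 0.02 m/s and contact force between jar and the fingers below 0.1 N and x of square_bottle_mid in the frame of side_tray between -0.115 and 0.115 m and y of square_bottle_mid in the frame of side_tray between -0.06 and 0.06 m and z of square_bottle_mid in the frame of side_tray between 0.041 and 0.057 m and x of round_bottle_mid in the frame of side_tray between -0.115 and 0.115 m and y of round_bottle_mid in the frame of side_tray between -0.06 and 0.06 m and z of round_bottle_mid in the frame of side_tray between 0.042 and 0.058 m and x of flat_bottle_mid in the frame of side_tray between -0.115 and 0.115 m and y of flat_bottle_mid in the frame of side_tray between -0.06 and 0.06 m and z of flat_bottle_mid in the frame of side_tray between 0.04 and 0.056 m), for 0.2 s.
At the end, for the whole second after the job is handed in: The jar stands upright on the plate, its centre within 15 mm of the plate's centre; each of the three bottles stands upright on the display board within 15 mm of where it stood at the start; all are released and at rest (horizontal distance between jar_mid and plate below 0.015 m and angle between each of jar_mid, square_bottle_mid, round_bottle_mid, flat_bottle_mid's own z axis and vertical below 0.12 rad and z of jar_mid in the frame of plate between 0.018 and 0.03 m and distance of each of square_bottle_mid, round_bottle_mid, flat_bottle_mid from where it was at the start of the episode below 0.015 m and linear speed of each of square_bottle, round_bottle, flat_bottle, jar below 0.02 m/s and contact force between each of square_bottle, round_bottle, flat_bottle, jar and the fingers below 0.1 N); the robot touches nothing.
It fails at once if a bottle or the jar is tipped by more than about 35 degrees (angle between any of square_bottle_mid, round_bottle_mid, flat_bottle_mid, jar_mid's own z axis and vertical above 0.6 rad).
It fails at once if the carton, the nail-polish bottle or the dish is moved by more than 20 mm (distance of any of carton, polish_bottle, dish from where it was at the start of the episode above 0.02 m).
It also fails if it takes over 144 s, if anything falls off the work surface, if the arm or the gripper's body presses on something with over 40 N, if the wrist force passes 120 N, or if a joint passes its speed limit or range.

## Working session

There is one attempt and no reset: what is moved stays moved. The work goes in short steps, Python scripts to look and compute and a tool call to move; the robot and the scene stay as the last step left them, time stands still between calls to the robot, and variables do not carry over. Pictures are saved under pics/ and viewed, and the job is handed in when it is done.

Besides the shell and the picture viewer there is one more tool, called after "Call:" as name(argument=value, ...) on one line, values as JSON. send_rows: Moves the arm, as the interface text tells. Its arguments: {"type":"object","properties":{"commands":{"type":"array","items":{"type":"object","properties":{"fingers":{"type":"number"},"dp":{"type":"array","items":{"type":"number"}},"turn":{"type":"array","items":{"type":"number"}}}}},"grip_force":{"type":"number"}},"required":["commands"]}

```bash
ls; mkdir -p pics; cat > h.py <<'E'
import numpy as np,cv2
from cell import telemetry, viewer, finish_job
def shot(name,fn):
    d=viewer.read_camera(name); cv2.imwrite('pics/'+fn,cv2.cvtColor(d['img'],cv2.COLOR_RGB2BGR)); return d
E
python3 - <<'E'
from h import *
for c in ['scene','side','wrist']:
    d=shot(c,c+'0.png'); print(c,{k:v for k,v in d.items() if k!='img'})
print(telemetry.sense())
E
```

```text
pics
scene {'fovy': 49.52926073237183, 'cx': 249.69831803218923, 'cy': 190.69070125966175, 'origin': array([1.17272276, 0.04929734, 0.75580695]), 'orientation': array([0.75626099, 0.00955623, 1.6380843 ])}
side {'fovy': 52.68468421059043, 'cx': 252.46723872805953, 'cy': 190.93923598650474, 'origin': array([ 0.27153918, -0.57592689,  0.56985511]), 'orientation': array([ 0.91077049,  0.00701864, -0.39797668])}
wrist {'fovy': 65.70646984690485, 'cx': 256.2750677727251, 'cy': 190.31687848458887, 'origin': array([ 0.2206765 , -0.56199219,  0.37377578]), 'orientation': array([-0.27281078,  0.00144125, -1.30926968])}
{'time_s': 0.15, 'joint_pos': array([-1.30901742e+00,  3.14063897e-01, -4.78788878e-02,  1.21020495e+00,
       -3.74627479e-06,  1.57078567e+00]), 'joint_velocities': array([-0.0024196 , -0.00227507,  0.00365167, -0.00017608, -0.00085583,
        0.00058228]), 'joint_efforts': array([-5.04055788e-04, -5.40045941e+01,  3.40059471e+01,  1.32471308e-02,
       -5.09389864e-08,  1.85826156e-05]), 'eef_pos': array([ 0.15514999, -0.57908021,  0.20671953]), 'eef_rot': array([-3.14024125e+00,  3.73186888e-06,  2.61789569e-01]), 'wrist_force': array([-0.0240377 ,  0.31128467,  0.11649042]), 'ft_torque': array([ 0.01668947, -0.01115482,  0.02834445]), 'gripper_width': 1.0024203959559472}
```

View pics/scene0.png

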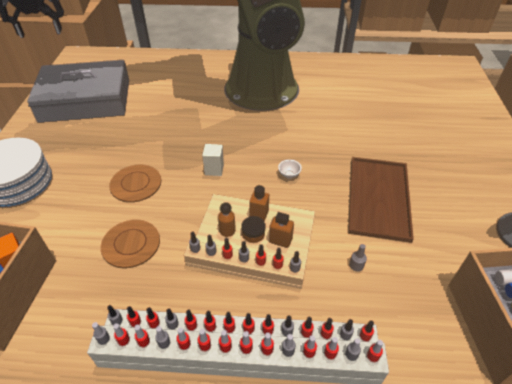

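View pics/side0.png

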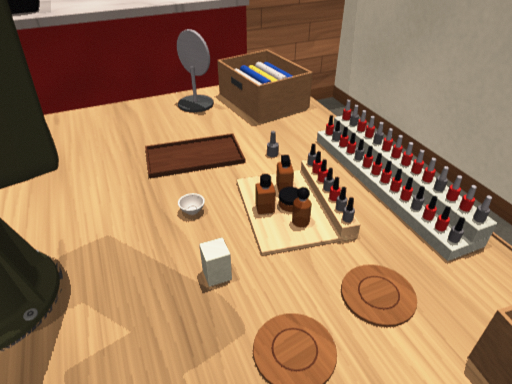

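View pics/wrist0.png

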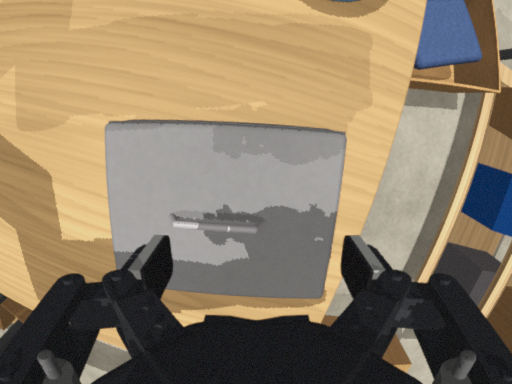

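```bash
cat >> h.py <<'E'
from scipy.spatial.transform import Rotation as Rn
def proj(d,P,fish=False):
    P=np.atleast_2d(P); R=Rn.from_euler('xyz',d['orientation']).as_matrix()
    c=(P-d['origin'])@R; f=192/np.tan(np.radians(d['fovy']/2))
    x,y,z=c[:,0],-c[:,1],-c[:,2]
    if fish:
        r=np.hypot(x,y); th=np.arctan2(r,z); s=th/np.maximum(r,1e-9)
    else: s=1/z
    return np.c_[d['cx']+f*x*s,d['cy']+f*y*s]
def unproj(d,uv,z,fish=False):
    uv=np.atleast_2d(np.array(uv,float)); R=Rn.from_euler('xyz',d['orientation']).as_matrix(); f=192/np.tan(np.radians(d['fovy']/2))
    a=(uv-[d['cx'],d['cy']])/f
    if fish:
        r=np.linalg.norm(a,axis=1,keepdims=True); D=np.c_[a*np.sin(r)/np.maximum(r,1e-9),np.cos(r)]
    else: D=np.c_[a,np.ones(len(a))]
    D=D*[1,-1,-1]; D=D@R.T; o=np.array(d['origin']); t=(z-o[2])/D[:,2]
    return o+t[:,None]*D
E
python3 - <<'E'
from h import *
for c in ['scene','side']:
    d=shot(c,c+'1.png'); im=cv2.cvtColor(d['img'],cv2.COLOR_RGB2BGR)
    for n in ['square_bottle_mid','round_bottle_mid','flat_bottle_mid','jar_mid','display','side_tray','plate','carton','polish_bottle','dish']:
        for r in viewer.regions_of(c,n)[:3]:
            ys,xs=np.nonzero(r['pixels']); print(c,n,round(r['conf'],2),r['box'],xs.mean().round(1),ys.mean().round(1))
            if n=='plate':
                print('   ',unproj(d,[xs.mean(),ys.mean()],.008)[0].round(4))
    b=(170,140,330,290) if c=='scene' else (220,130,380,260)
    cv2.imwrite(f'pics/{c}1crop.png',cv2.resize(im[b[1]:b[3],b[0]:b[2]],None,fx=5,fy=4 if 0 else (3.9 if c=='scene' else 4.6),interpolation=2)[:600])
E
```

```text
scene square_bottle_mid 0.78 [248.0, 187.0, 267.9, 217.3] 258.8 202.4
scene round_bottle_mid 0.76 [216.9, 204.9, 234.2, 237.6] 226.0 220.2
scene flat_bottle_mid 0.92 [270.7, 212.0, 291.0, 249.0] 281.2 229.8
scene jar_mid 0.59 [240.1, 212.9, 266.2, 242.1] 252.8 228.5
scene display 0.83 [183.0, 197.3, 315.7, 289.9] 251.1 245.8
scene side_tray 0.6 [346.4, 160.4, 412.7, 241.2] 379.9 199.8
scene plate 0.73 [110.5, 163.6, 157.0, 199.6] 134.5 182.8
    [ 0.4591 -0.2975  0.008 ]
scene plate 0.59 [101.2, 221.6, 159.2, 267.3] 129.4 243.4
    [ 0.6449 -0.2603  0.008 ]
scene carton 0.85 [197.9, 143.0, 224.1, 172.7] 212.4 158.5
scene polish_bottle 0.85 [349.7, 246.6, 365.3, 268.2] 357.9 257.9
scene dish 0.86 [276.3, 160.7, 301.3, 177.2] 289.0 168.1
side square_bottle_mid 0.71 [256.1, 174.7, 272.9, 210.6] 264.9 194.6
side round_bottle_mid 0.89 [294.4, 187.7, 310.2, 227.7] 301.3 207.7
side round_bottle_mid 0.57 [268.2, 131.8, 276.2, 157.5] 272.8 146.4
side flat_bottle_mid 0.65 [277.6, 152.7, 293.2, 191.3] 284.3 172.2
side jar_mid 0.72 [279.3, 185.7, 299.4, 212.6] 287.1 197.4
side display 0.6 [237.6, 144.1, 360.3, 256.2] 303.0 210.1
side side_tray 0.97 [144.3, 132.1, 246.1, 180.2] 192.6 154.6
side plate 0.8 [340.2, 262.9, 422.0, 327.8] 378.6 294.8
    [ 0.6365 -0.2681  0.008 ]
side plate 0.62 [251.3, 313.4, 338.8, 382.5] 294.2 350.2
    [ 0.4523 -0.3023  0.008 ]
side carton 0.83 [196.4, 238.4, 233.0, 285.9] 215.4 260.7
side polish_bottle 0.78 [265.6, 131.8, 276.0, 154.7] 272.2 145.3
side dish 0.64 [180.9, 190.3, 204.6, 213.4] 191.1 202.6
```

View pics/scene1crop.png

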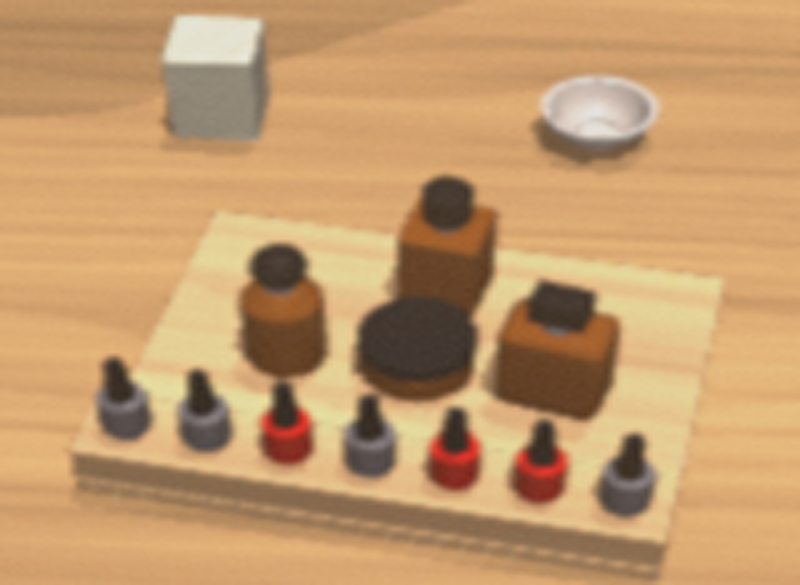

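View pics/side1crop.png

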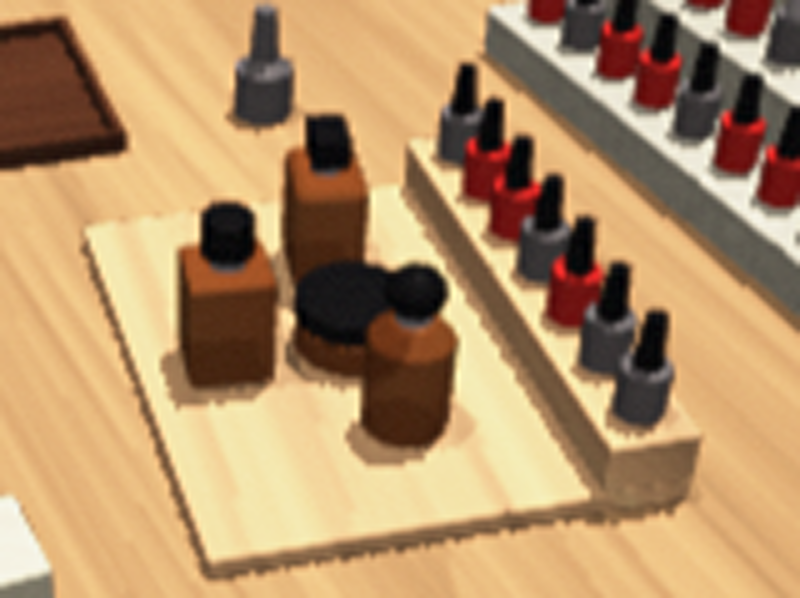

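```bash
python3 - <<'E'
from h import *
d=shot('scene','s2.png'); e=shot('side','s3.png')
print('scene tray corners',unproj(d,[[357,158],[408,163],[412,244],[347,233]],.014).round(4))
print('side tray corners',unproj(e,[[145,155],[238,135],[245,158],[149,174]],.014).round(4))
print('scene disp',unproj(d,[[213,197],[315,207]],.012).round(4))
print('side disp',unproj(e,[[237,178],[268,249]],.012).round(4))
# caps tops
for n,a,b,z in [('sq',(259.5,188),(265,178),.1),('rd',(226,207),(302.5,190),.1),('fl',(282.5,216),(285,157),.098),('jar',(253,227),(289,194),.044)]:
    print(n,unproj(d,a,z).round(4),unproj(e,b,z).round(4))
E
```

```text
scene tray corners [[0.3402 0.2697 0.014 ]
 [0.3522 0.3995 0.014 ]
 [0.6135 0.3585 0.014 ]
 [0.5917 0.2205 0.014 ]]
side tray corners [[0.343  0.3432 0.014 ]
 [0.6089 0.3439 0.014 ]
 [0.5822 0.2236 0.014 ]
 [0.3359 0.2509 0.014 ]]
scene disp [[ 0.4992 -0.0924  0.012 ]
 [ 0.517   0.1528  0.012 ]]
side disp [[ 0.5317  0.1509  0.012 ]
 [ 0.5024 -0.0955  0.012 ]]
sq [[0.5466 0.0222 0.1   ]] [[0.5438 0.0133 0.1   ]]
rd [[ 0.6055 -0.0449  0.1   ]] [[ 0.5953 -0.053   0.1   ]]
fl [[0.6213 0.0733 0.098 ]] [[0.6188 0.071  0.098 ]]
jar [[0.6109 0.0118 0.044 ]] [[0.5999 0.0084 0.044 ]]
```

Scene picture: square bottle in front (259,202), round bottle at (226,220), flat at (281,230), jar (253,228), tray at the right (380,200). There are two plate candidates, (135,182) at about [0.456,-0.30] and (129,243) at about [0.64,-0.265]. The first is nearer to the base, so it fits. Next I check it with the wrist camera.

Call:
send_rows(commands=[{"fingers":0.085,"dp":[0.25,0.28,0.1],"turn":[0,0,-15]},{"fingers":0.085,"dp":[0.25,0.28,0.1],"turn":[0,0,-15]},{"fingers":0.085,"dp":[0.25,0.28,0.1],"turn":[0,0,-15]},{"fingers":0.085,"dp":[0.25,0.28,0.1],"turn":[0,0,-15]},{"fingers":0.085,"dp":[0.25,0.28,0.1],"turn":[0,0,-15]},{"fingers":0.085,"dp":[0.25,0.28,0.1],"turn":[0,0,-15]},{"fingers":0.085,"dp":[0.25,0.28,0.1],"turn":[0,0,-15]},{"fingers":0.085,"dp":[0.25,0.28,0.1],"turn":[0,0,-15]}])

```text
time_s: 2.35
eef_pos: [0.4056, -0.2993, 0.3075]
eef_rot: [3.141, -0.0, 0.002]
wrist_force: [-0.3, -0.0, -0.0]
gripper_width: 0.996
```

```bash
python3 - <<'E'
from h import *
s=telemetry.sense(); print(s['joint_pos'].round(3),s['eef_pos'],s['eef_rot'])
d=shot('wrist','w1.png'); s=telemetry.sense(); print(s['eef_pos'],d['origin'],d['orientation'])
for n in ['plate']:
    for r in viewer.regions_of('wrist',n)[:3]:
        ys,xs=np.nonzero(r['pixels']); 
        P=unproj(d,np.c_[xs,ys],.008,True); print(n,r['conf'],r['box'],P.mean(0).round(4),P.min(0).round(4),P.max(0).round(4))
E
```

```text
[-6.350e-01  1.090e-01 -7.600e-02  1.385e+00 -1.000e-03  2.504e+00] [ 0.40564711 -0.29934649  0.30748133] [ 3.14094807e+00 -4.83131721e-06  1.84730665e-03]
[ 0.4048637  -0.29996521  0.3070704 ] [ 0.47341433 -0.29943044  0.47462626] [-2.72787182e-01 -9.99121947e-04 -1.56920556e+00]
plate 0.97 [189.9, 0.0, 275.6, 49.5] [ 0.6177 -0.2616  0.008 ] [ 0.57   -0.3258  0.008 ] [ 0.6575 -0.1977  0.008 ]
plate 0.88 [218.5, 80.3, 298.8, 163.7] [ 0.4518 -0.2985  0.008 ] [ 0.3864 -0.3624  0.008 ] [ 0.5163 -0.235   0.008 ]
```

View pics/w1.png

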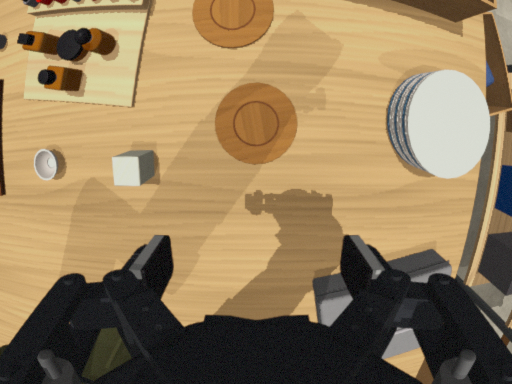

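The plate nearest to the base is at wrist pixel (257,123), and the other one is at (232,12). The mask measures 130 x 127 mm and its centre is at [0.452,-0.298]. Next I look at the display.

Call:
send_rows(commands=[{"fingers":0.085,"dp":[0.18,0.25,0],"turn":[0,0,85]},{"fingers":0.085,"dp":[0.18,0.25,0],"turn":[0,0,85]},{"fingers":0.085,"dp":[0.18,0.25,0],"turn":[0,0,85]},{"fingers":0.085,"dp":[0.18,0.25,0],"turn":[0,0,85]},{"fingers":0.085,"dp":[0.18,0.25,0],"turn":[0,0,85]},{"fingers":0.085,"dp":[0.18,0.25,0],"turn":[0,0,85]},{"fingers":0.085,"dp":[0.18,0.25,0],"turn":[0,0,85]},{"fingers":0.085,"dp":[0.18,0.25,0],"turn":[0,0,85]}])

```text
time_s: 3.45
eef_pos: [0.5839, -0.0522, 0.3059]
eef_rot: [-3.14, 0.002, 1.486]
wrist_force: [0.5, 0.3, -1.1]
gripper_width: 0.995
```

```bash
python3 - <<'E'
from h import *
import pickle
d=shot('wrist','w2.png'); s=telemetry.sense(); print(s['eef_pos'],s['eef_rot'],s['joint_pos'].round(2),d['origin'],d['orientation'])
M={}
for n in ['square_bottle_mid','round_bottle_mid','flat_bottle_mid','jar_mid','display','side_tray']:
    for r in viewer.regions_of('wrist',n)[:2]:
        M.setdefault(n,[]).append(r['pixels'])
        ys,xs=np.nonzero(r['pixels']); print(n,r['conf'],r['box'])
pickle.dump((d,M),open('w2.pkl','wb'))
cv2.imwrite('pics/w2b.png',cv2.resize(cv2.cvtColor(d['img'],cv2.COLOR_RGB2BGR),(800,600),interpolation=2))
E
```

```text
[ 0.58390826 -0.05231697  0.3059706 ] [-3.14010206e+00  1.55517718e-03  1.49046418e+00] [-0.09  0.27  0.12  1.42 -0.    1.56] [0.58979819 0.01542673 0.47294964] [-0.27380534  0.00247591 -0.08520376]
square_bottle_mid 0.83 [209.5, 93.3, 241.3, 122.1]
round_bottle_mid 0.79 [254.8, 137.7, 280.7, 169.7]
flat_bottle_mid 0.81 [259.6, 51.8, 288.2, 90.6]
jar_mid 0.8 [248.8, 93.8, 285.0, 130.0]
display 0.7 [199.9, 28.3, 346.1, 200.1]
```

View pics/w2b.png

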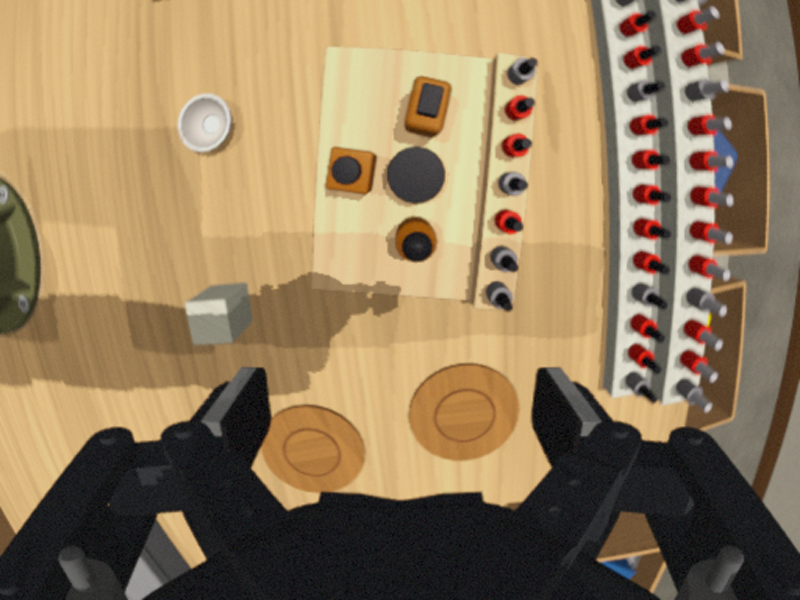

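```bash
cat > fit.py <<'E'
from h import *
from scipy.optimize import minimize
def circ(r,z,n=24):
    t=np.linspace(0,2*np.pi,n,endpoint=False); return np.c_[r*np.cos(t),r*np.sin(t),np.full(n,z)]
def box(a,b,z): return np.array([[sx*a/2,sy*b/2,z] for sx in(-1,1) for sy in(-1,1)])
def model(n,z0):
    V=np.vstack
    if n=='sq': L=[V([box(.038,.038,0),box(.038,.038,.06)]),V([circ(.012,.064),circ(.012,.088)])]
    if n=='rd': L=[V([circ(.019,0),circ(.019,.052)]),V([circ(.013*np.cos(a),.077+.013*np.sin(a)) for a in np.linspace(-1.5,1.5,9)])]
    if n=='fl': L=[V([box(.034,.048,0),box(.034,.048,.062)]),V([box(.016,.026,.066),box(.016,.026,.086)])]
    if n=='jar': L=[V([circ(.027,0),circ(.027,.032)])]
    return [l+[0,0,z0] for l in L]
S=4
def render(d,L,p,fish):
    im=np.zeros((384*S,512*S),np.uint8); c,s=np.cos(p[2]),np.sin(p[2]); R=np.array([[c,-s,0],[s,c,0],[0,0,1]])
    for l in L:
        uv=proj(d,l@R.T+[p[0],p[1],0],fish); h=cv2.convexHull(((uv+.5)*S).astype(np.float32)); cv2.fillConvexPoly(im,np.round(h).astype(np.int32),1)
    return im.astype(bool)
def fit(d,mask,n,z0,p0,fish,free=3):
    m=cv2.resize(mask.astype(np.uint8),None,fx=S,fy=S,interpolation=0).astype(bool); L=model(n,z0)
    def c(q):
        p=np.array(p0,float); p[:free]=q; r=render(d,L,p,fish); return 1-(r&m).sum()/(r|m).sum()
    best=None
    for dy in ([-.2,0.,.2] if free==3 else [0]):
        q=np.array(p0[:free],float); 
        if free==3:q[2]+=dy
        sim=np.vstack([q]+[q+np.eye(free)[i]*([.006,.006,.15][i]) for i in range(free)])
        o=minimize(c,q,method='Nelder-Mead',options=dict(initial_simplex=sim,xatol=1e-4,fatol=1e-4,maxiter=150))
        if best is None or o.fun<best.fun: best=o
    return best.x,1-best.fun
E
python3 - <<'E'
from fit import *
import pickle
d,M=pickle.load(open('w2.pkl','rb'))
k=lambda u,v:(u/1.5625-.2,v/1.5625-.2)
for n,N,uv,z,fr in [('sq','square_bottle_mid',(346,170),.1,3),('rd','round_bottle_mid',(417,246),.089,2),('fl','flat_bottle_mid',(430,98),.098,3),('jar','jar_mid',(416,174),.044,2)]:
    p=unproj(d,k(*uv),z,True)[0]; p0=[p[0],p[1],-.08]
    print(n,p.round(4),fit(d,M[N][0],n,.012,p0,True,fr))
c=[(327,47),(495,58),(314,288),(468,300)]
print(unproj(d,[k(*a) for a in c],.012,True).round(4))
for cn in ['scene','side']:
    e=viewer.read_camera(cn)
    for n,N,p0,fr in [('sq','square_bottle_mid',[.545,.018,-.08],3),('rd','round_bottle_mid',[.6,-.048,0],2),('fl','flat_bottle_mid',[.62,.072,-.08],3),('jar','jar_mid',[.605,.01,0],2)]:
        r=viewer.regions_of(cn,N)
        if r: print(cn,n,fit(e,r[0]['pixels'],n,.012,p0,False,fr))
E
```

```text
sq [0.5455 0.0201 0.1   ] (array([ 0.54447049,  0.02135073, -0.23441382]), np.float64(0.9191277348545022))
rd [ 0.597  -0.0484  0.089 ] (array([ 0.59772015, -0.04863666]), np.float64(0.9017746986808389))
fl [0.617  0.0725 0.098 ] (array([ 0.6168019 ,  0.07160911, -0.34332676]), np.float64(0.8927102803738318))
jar [0.6023 0.0111 0.044 ] (array([0.60218145, 0.010512  ]), np.float64(0.9419655385306168))
[[ 0.527   0.1489  0.012 ]
 [ 0.6916  0.1243  0.012 ]
 [ 0.4889 -0.0955  0.012 ]
 [ 0.6471 -0.1219  0.012 ]]
scene sq (array([ 0.54561007,  0.02067486, -0.17576801]), np.float64(0.8532559767930379))
scene rd (array([ 0.59760369, -0.04844923]), np.float64(0.9461995249406175))
scene fl (array([ 0.6179628 ,  0.07150011, -0.18685776]), np.float64(0.9005494067999045))
scene jar (array([0.6039325 , 0.01022632]), np.float64(0.947440201426773))
side sq (array([ 0.54698443,  0.02233761, -0.39203998]), np.float64(0.9144414168937329))
side rd (array([ 0.5994522 , -0.04705818]), np.float64(0.9320765178818963))
side fl (array([ 0.62468351,  0.08216292, -0.39728529]), np.float64(0.7678534031413613))
side jar (array([0.6026665 , 0.01604395]), np.float64(0.6186338136618634))
```

```bash
python3 - <<'E'
from h import *
import pickle
d,M=pickle.load(open('w2.pkl','rb'))
im=cv2.cvtColor(d['img'],cv2.COLOR_RGB2BGR)[45:185,195:325]
cv2.imwrite('pics/w2c.png',cv2.resize(im,None,fx=4.2,fy=4.2,interpolation=2))
E
```

```text
(no output)
```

View pics/w2c.png

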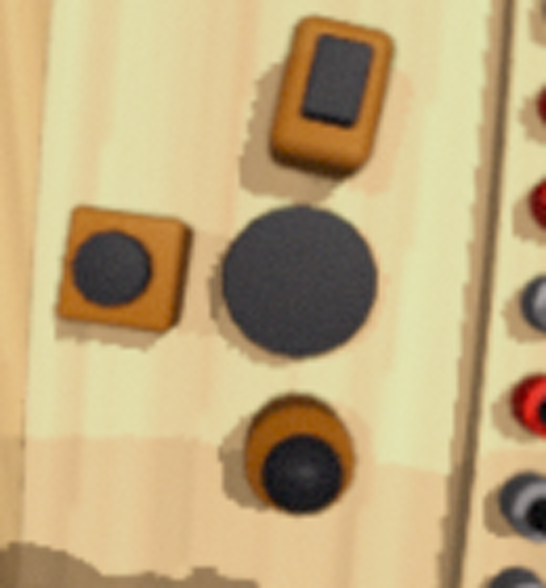

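```bash
python3 - <<'E'
from h import *
import pickle
d,M=pickle.load(open('w2.pkl','rb'))
def a(p,q,z):
    P=unproj(d,[(x/4.2+195-.4,y/4.2+45-.4) for x,y in(p,q)],z,True); v=P[1]-P[0]; return np.degrees(np.arctan2(v[1],v[0])).round(1)
print('sq left',a((60,318),(75,207),.072)-90,'bottom',a((60,318),(168,330),.072))
print('fl',a((303,120),(318,35),.098)-90,a((355,125),(370,42),.098)-90, 'body left',a((272,150),(297,22),.074)-90)
E
```

```text
sq left -13.400000000000006 bottom -12.2
fl -14.5 -14.799999999999997 body left -15.5
```

Call:
send_rows(commands=[{"fingers":0.06,"dp":[0.033,0.124,-0.16],"turn":[0,0,-10.4]},{"fingers":0.06,"dp":[0.033,0.124,-0.16],"turn":[0,0,-10.4]},{"fingers":0.06,"dp":[0.033,0.124,-0.16],"turn":[0,0,-10.4]},{"fingers":0.06,"dp":[0.033,0.124,-0.16],"turn":[0,0,-10.4]},{"fingers":0.06,"dp":[0.033,0.124,-0.16],"turn":[0,0,-10.4]},{"fingers":0.06,"dp":[0.033,0.124,-0.16],"turn":[0,0,-10.4]}])

```text
time_s: 5.05
eef_pos: [0.6186, 0.0729, 0.1489]
eef_rot: [3.139, 0.001, 1.3]
wrist_force: [0.5, -0.1, 0.4]
gripper_width: 0.702
```

```bash
python3 - <<'E'
from h import *
d=shot('wrist','w3.png'); s=telemetry.sense(); print(s['eef_pos'],s['eef_rot'])
E
```

```text
[0.61872983 0.07279432 0.14908864] [3.13842058e+00 2.26498972e-04 1.29977640e+00]
```

View pics/w3.png

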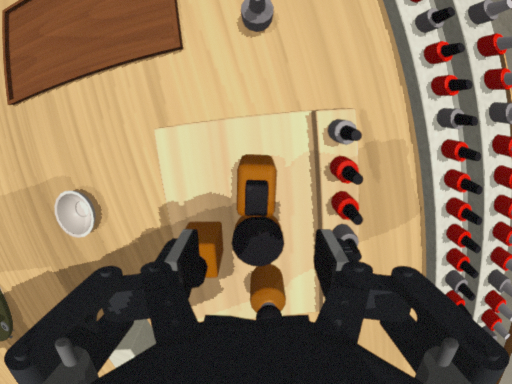

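Call:
send_rows(commands=[{"fingers":0.06,"dp":[-0.002,-0.001,-0.04],"turn":[0,0,0.5]},{"fingers":0.06,"dp":[-0.002,-0.001,-0.07],"turn":[0,0,0.5]},{"fingers":0.06,"dp":[-0.002,-0.001,-0.1],"turn":[0,0,0.5]},{"fingers":0.06,"dp":[-0.002,-0.001,-0.115],"turn":[0,0,0.5]},{"fingers":0.06,"dp":[-0.002,-0.001,-0.115],"turn":[0,0,0.5]},{"fingers":0.06,"dp":[-0.002,-0.001,-0.115],"turn":[0,0,0.5]}])

```text
time_s: 5.85
eef_pos: [0.618, 0.0717, 0.0357]
eef_rot: [3.136, -0.001, 1.308]
wrist_force: [0.3, -0.7, -0.4]
gripper_width: 0.7
```

Call:
send_rows(commands=[{"fingers":0.028,"dp":[0,0,0],"turn":[0,0,0]},{"fingers":0.028,"dp":[0,0,0],"turn":[0,0,0]},{"fingers":0.028,"dp":[0,0,0],"turn":[0,0,0]},{"fingers":0.028,"dp":[0,0,0],"turn":[0,0,0]},{"fingers":0.028,"dp":[0,0,0],"turn":[0,0,0]}], grip_force=40)

```text
time_s: 6.48
eef_pos: [0.6193, 0.0717, 0.0374]
eef_rot: [3.134, -0.001, 1.308]
wrist_force: [-0.5, 0.1, 5.6]
gripper_width: 0.392
```

```bash
python3 - <<'E'
from h import *
d=shot('wrist','w4.png'); s=telemetry.sense(); print(s['eef_pos'],s['eef_rot'],s['gripper_width'],s['wrist_force'])
E
```

```text
[0.61926755 0.07177476 0.03741883] [ 3.13362953e+00 -1.35123611e-03  1.30813345e+00] 0.38259248818649694 [-0.97736296 -0.19026277  6.03830596]
```

View pics/w4.png

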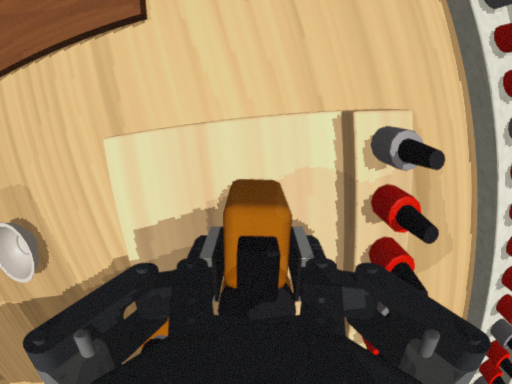

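Call:
send_rows(commands=[{"fingers":0.028,"dp":[0,0,0.03],"turn":[0,0,0]},{"fingers":0.028,"dp":[0,0,0.07],"turn":[0,0,0]},{"fingers":0.028,"dp":[0,0,0.11],"turn":[0,0,0]},{"fingers":0.028,"dp":[-0.03,0.035,0.15],"turn":[0,0,0]},{"fingers":0.028,"dp":[-0.06,0.075,0.18],"turn":[0,0,0]},{"fingers":0.028,"dp":[-0.095,0.11,0.2],"turn":[0,0,0]},{"fingers":0.028,"dp":[-0.12,0.13,0.2],"turn":[0,0,0]},{"fingers":0.028,"dp":[-0.12,0.13,0.2],"turn":[0,0,0]}])

```text
time_s: 7.52
eef_pos: [0.4978, 0.2031, 0.2382]
eef_rot: [3.133, -0.002, 1.311]
wrist_force: [0.5, -0.7, -2.6]
gripper_width: 0.384
```

```bash
python3 - <<'E'
from h import *
import pickle
d=shot('wrist','w5.png'); s=telemetry.sense(); print(s['eef_pos'],s['eef_rot'],s['gripper_width'],s['wrist_force'])
for r in viewer.regions_of('wrist','side_tray')[:2]:
    print(r['conf'],r['box']); 
    ys,xs=np.nonzero(r['pixels']); P=unproj(d,np.c_[xs,ys],.014,True)[:,:2]
    c,wh,a=cv2.minAreaRect((P*1000).astype(np.float32)); print(c,wh,a)
E
```

```text
[0.49874212 0.20228739 0.2378817 ] [ 3.13287453e+00 -1.44696863e-03  1.31009152e+00] 0.3887372137785987 [-0.32284652 -0.11553072 -2.45095742]
0.66 [120.3, 27.5, 311.0, 158.2]
(464.1877746582031, 309.3775634765625) (141.2680206298828, 252.4346923828125) 82.85263061523438
```

View pics/w5.png

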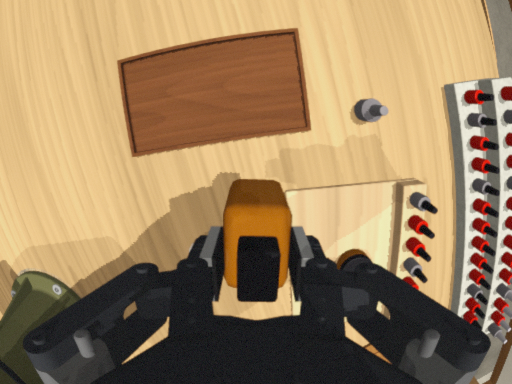

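Call:
send_rows(commands=[{"fingers":0.028,"dp":[0.02,0.05,-0.03],"turn":[0,0,0]},{"fingers":0.028,"dp":[0.04,0.098,-0.06],"turn":[0,0,0]},{"fingers":0.028,"dp":[0.04,0.098,-0.1],"turn":[0,0,0]},{"fingers":0.028,"dp":[0.04,0.098,-0.14],"turn":[0,0,0]},{"fingers":0.028,"dp":[0.04,0.098,-0.17],"turn":[0,0,0]},{"fingers":0.028,"dp":[0.04,0.098,-0.19],"turn":[0,0,0]},{"fingers":0.028,"dp":[0.04,0.098,-0.2],"turn":[0,0,0]},{"fingers":0.028,"dp":[0.04,0.098,-0.206],"turn":[0,0,0]}])

```text
time_s: 8.62
eef_pos: [0.5399, 0.2992, 0.0312]
eef_rot: [3.133, -0.001, 1.308]
wrist_force: [-1.7, 0.7, -2.5]
gripper_width: 0.389
```

Call:
send_rows(commands=[{"fingers":0.028,"dp":[0,0,0],"turn":[0,0,0]},{"fingers":0.028,"dp":[0,0,0],"turn":[0,0,0]}])

```text
time_s: 8.88
eef_pos: [0.5407, 0.2995, 0.032]
eef_rot: [3.132, -0.002, 1.308]
wrist_force: [0.2, -0.1, -2.3]
gripper_width: 0.388
```

Call:
send_rows(commands=[{"fingers":0.028,"dp":[0,0,-0.002],"turn":[0,0,0]},{"fingers":0.028,"dp":[0,0,-0.002],"turn":[0,0,0]}])

```text
time_s: 9.12
eef_pos: [0.541, 0.2997, 0.0305]
eef_rot: [3.131, -0.003, 1.308]
wrist_force: [0.5, -0.5, -0.8]
gripper_width: 0.39
```

Call:
send_rows(commands=[{"fingers":0.055,"dp":[0,0,0],"turn":[0,0,0]},{"fingers":0.055,"dp":[0,0,0],"turn":[0,0,0]},{"fingers":0.055,"dp":[0,0,0],"turn":[0,0,0]},{"fingers":0.055,"dp":[0,0,0],"turn":[0,0,0]}])

```text
time_s: 9.62
eef_pos: [0.5411, 0.2997, 0.0305]
eef_rot: [3.131, -0.003, 1.308]
wrist_force: [-0.2, -0.3, 0.0]
gripper_width: 0.64
```

```bash
python3 - <<'E'
from h import *
d=shot('wrist','w6.png'); s=telemetry.sense(); print(s['eef_pos'],s['eef_rot'],s['gripper_width'],s['wrist_force'])
E
```

```text
[0.54103301 0.29975314 0.03050189] [ 3.13120235e+00 -2.60435388e-03  1.30786133e+00] 0.6416977279497923 [-0.38652822 -0.33356992  0.07413473]
```

View pics/w6.png

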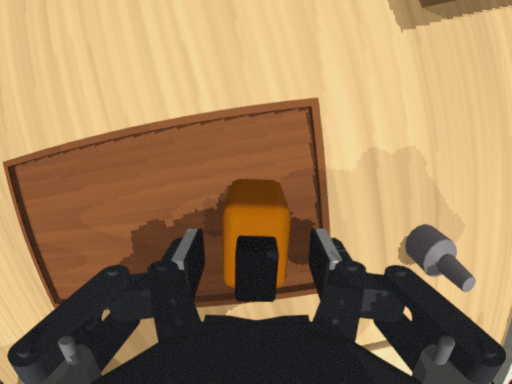

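```bash
cat >> h.py <<'E'
def turn_to(yawdeg):
    s=telemetry.sense(); R=Rn.from_euler('xyz',s['eef_rot']); T=Rn.from_euler('xyz',[np.pi,0,np.radians(yawdeg)])
    return np.degrees((T*R.inv()).as_rotvec()).round(2)
def go(x,y,z,yaw):
    s=telemetry.sense(); print('dp',(np.array([x,y,z])-s['eef_pos']).round(4),'turn',turn_to(yaw),'F',s['wrist_force'].round(1),'w',round(s['gripper_width']*.0854,4),'t',s['time_s'])
E
python3 -c "
from h import *
go(.5977,-.0485,.150,80)"
```

```text
dp [ 0.0567 -0.3483  0.1195] turn [-0.02  0.61  5.07] F [-0.4 -0.3  0.1] w 0.0548 t 9.675
```

Call:
send_rows(commands=[{"fingers":0.06,"dp":[0,0,0.03],"turn":[0,0,0]},{"fingers":0.06,"dp":[0,0,0.07],"turn":[0,0,0]},{"fingers":0.06,"dp":[0,0,0.12],"turn":[0,0,0]},{"fingers":0.06,"dp":[0.01,-0.06,0.12],"turn":[0,0.6,5.1]},{"fingers":0.06,"dp":[0.02,-0.12,0.12],"turn":[0,0.6,5.1]},{"fingers":0.06,"dp":[0.03,-0.18,0.12],"turn":[0,0.6,5.1]},{"fingers":0.06,"dp":[0.04,-0.24,0.12],"turn":[0,0.6,5.1]},{"fingers":0.06,"dp":[0.05,-0.3,0.12],"turn":[0,0.6,5.1]}])

```text
time_s: 10.68
eef_pos: [0.5912, -0.0022, 0.1507]
eef_rot: [3.141, -0.0, 1.397]
wrist_force: [0.5, -0.2, 0.3]
gripper_width: 0.701
```

```bash
python3 -c "
from h import *
go(.5977,-.0485,.130,80)"
```

```text
dp [ 0.0065 -0.0463 -0.0207] turn [-0.02  0.04 -0.04] F [ 0.5 -0.2  0.3] w 0.0599 t 10.675
```

Call:
send_rows(commands=[{"fingers":0.06,"dp":[0.0065,-0.046,0],"turn":[0,0,0]},{"fingers":0.06,"dp":[0.0065,-0.046,-0.01],"turn":[0,0,0]},{"fingers":0.06,"dp":[0.0065,-0.046,-0.02],"turn":[0,0,0]}])

```text
time_s: 11.05
eef_pos: [0.5975, -0.048, 0.13]
eef_rot: [3.141, -0.001, 1.396]
wrist_force: [-0.3, 0.5, 0.1]
gripper_width: 0.706
```

```bash
python3 -c "
from h import *
d=shot('wrist','w7.png')
go(.5977,-.0485,.034,80)"
```

```text
dp [ 0.0013 -0.0012 -0.0944] turn [-0.06 -0.11 -0.08] F [-0.3  0.1 -1.3] w 0.0597 t 11.1
```

View pics/w7.png

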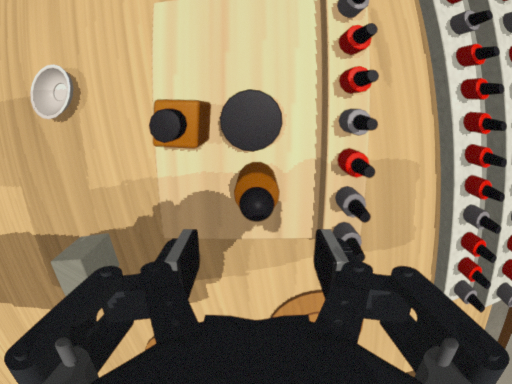

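```bash
python3 -c "
from h import *
d=viewer.read_camera('wrist')
print(unproj(d,[(258,203.5)],.089,True),proj(d,[[.5977,-.0485,.089]],True))
go(.5977,-.0485,.034,80)"
```

```text
[[ 0.59725417 -0.04745235  0.089     ]] [[258.84479308 204.74036462]]
dp [ 0.0014 -0.0016 -0.095 ] turn [-0.05 -0.12 -0.12] F [-0.5  0.   1. ] w 0.0599 t 11.15
```

Call:
send_rows(commands=[{"fingers":0.06,"dp":[0.001,-0.001,-0.03],"turn":[0,0,0]},{"fingers":0.06,"dp":[0.001,-0.001,-0.06],"turn":[0,0,0]},{"fingers":0.06,"dp":[0.001,-0.001,-0.085],"turn":[0,0,0]},{"fingers":0.06,"dp":[0.001,-0.001,-0.095],"turn":[0,0,0]},{"fingers":0.06,"dp":[0.001,-0.001,-0.095],"turn":[0,0,0]}])

```text
time_s: 11.78
eef_pos: [0.5969, -0.047, 0.0337]
eef_rot: [-3.138, -0.001, 1.4]
wrist_force: [-0.5, -0.4, -0.2]
gripper_width: 0.703
```

Call:
send_rows(commands=[{"fingers":0.03,"dp":[0,0,0],"turn":[0,0,0]},{"fingers":0.03,"dp":[0,0,0],"turn":[0,0,0]},{"fingers":0.03,"dp":[0,0,0],"turn":[0,0,0]},{"fingers":0.03,"dp":[0,0,0],"turn":[0,0,0]},{"fingers":0.03,"dp":[0,0,0],"turn":[0,0,0]}])

```text
time_s: 12.4
eef_pos: [0.5978, -0.0468, 0.0353]
eef_rot: [-3.14, -0.001, 1.4]
wrist_force: [-2.4, 1.6, 6.0]
gripper_width: 0.409
```

```bash
python3 -c "
from h import *
print(telemetry.sense()['eef_pos'],telemetry.sense()['eef_rot'])
go(.464,.309,.14,80)"
```

```text
[ 0.59780622 -0.04679048  0.03532824] [-3.14019427e+00 -1.43225708e-03  1.39971201e+00]
dp [-0.1338  0.3558  0.1047] turn [-0.09 -0.06 -0.2 ] F [-2.4  1.6  6. ] w 0.0349 t 12.4
```

Call:
send_rows(commands=[{"fingers":0.03,"dp":[0,0,0],"turn":[0,0,0]},{"fingers":0.03,"dp":[0,0,0],"turn":[0,0,0]}])

```text
time_s: 12.65
eef_pos: [0.5979, -0.0469, 0.0355]
eef_rot: [-3.141, -0.001, 1.4]
wrist_force: [0.0, -0.5, -3.1]
gripper_width: 0.403
```

```bash
python3 -c "
from h import *
d=shot('wrist','w8.png')
go(.464,.309,.14,80)"
```

```text
dp [-0.134   0.3558  0.1045] turn [-0.1  -0.04 -0.19] F [0.1 0.1 0.3] w 0.0352 t 12.7
```

View pics/w8.png

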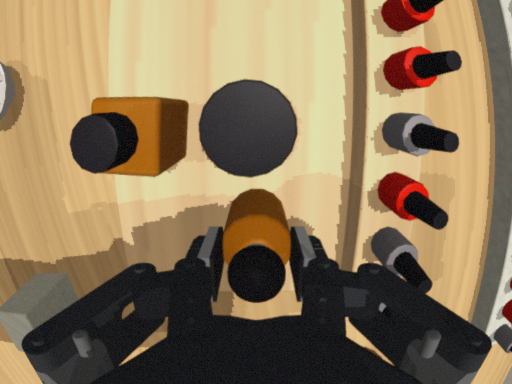

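Call:
send_rows(commands=[{"fingers":0.03,"dp":[0,0,0.03],"turn":[0,0,0]},{"fingers":0.03,"dp":[0,0,0.07],"turn":[0,0,0]},{"fingers":0.03,"dp":[0,0,0.11],"turn":[0,0,0]},{"fingers":0.03,"dp":[-0.03,0.05,0.11],"turn":[0,0,0]},{"fingers":0.03,"dp":[-0.05,0.105,0.11],"turn":[0,0,0]},{"fingers":0.03,"dp":[-0.07,0.16,0.11],"turn":[0,0,0]},{"fingers":0.03,"dp":[-0.09,0.215,0.11],"turn":[0,0,0]},{"fingers":0.03,"dp":[-0.11,0.27,0.11],"turn":[0,0,0]}])

```text
time_s: 13.7
eef_pos: [0.4871, 0.2247, 0.1454]
eef_rot: [-3.141, -0.001, 1.399]
wrist_force: [1.1, -0.4, -1.7]
gripper_width: 0.408
```

```bash
python3 -c "
from h import *
go(.464,.309,.0295,80)"
```

```text
dp [-0.0231  0.0843 -0.1159] turn [-0.09 -0.04 -0.18] F [ 1.1 -0.4 -1.7] w 0.0348 t 13.7
```

Call:
send_rows(commands=[{"fingers":0.03,"dp":[-0.014,0.05,0],"turn":[0,0,0]},{"fingers":0.03,"dp":[-0.023,0.084,0],"turn":[0,0,0]},{"fingers":0.03,"dp":[-0.023,0.084,-0.03],"turn":[0,0,0]},{"fingers":0.03,"dp":[-0.023,0.084,-0.06],"turn":[0,0,0]},{"fingers":0.03,"dp":[-0.023,0.084,-0.085],"turn":[0,0,0]},{"fingers":0.03,"dp":[-0.023,0.084,-0.105],"turn":[0,0,0]},{"fingers":0.03,"dp":[-0.023,0.084,-0.114],"turn":[0,0,0]},{"fingers":0.03,"dp":[-0.023,0.084,-0.117],"turn":[0,0,0]}])

```text
time_s: 14.7
eef_pos: [0.4637, 0.3085, 0.0283]
eef_rot: [-3.14, -0.001, 1.399]
wrist_force: [-4.7, -2.3, 12.3]
gripper_width: 0.408
```

Call:
send_rows(commands=[{"fingers":0.03,"dp":[0,0,-0.001],"turn":[0,0,0]},{"fingers":0.03,"dp":[0,0,-0.001],"turn":[0,0,0]}])

```text
time_s: 14.95
eef_pos: [0.4641, 0.3088, 0.0284]
eef_rot: [-3.141, -0.002, 1.399]
wrist_force: [-2.8, -1.4, 4.2]
gripper_width: 0.407
```

Call:
send_rows(commands=[{"fingers":0.056,"dp":[0,0,0],"turn":[0,0,0]},{"fingers":0.056,"dp":[0,0,0],"turn":[0,0,0]},{"fingers":0.056,"dp":[0,0,0],"turn":[0,0,0]},{"fingers":0.056,"dp":[0,0,0],"turn":[0,0,0]}])

```text
time_s: 15.45
eef_pos: [0.4642, 0.3088, 0.0284]
eef_rot: [-3.141, -0.002, 1.399]
wrist_force: [0.1, 0.5, 0.1]
gripper_width: 0.659
```

```bash
python3 -c "
from h import *
d=shot('wrist','w9.png');s=telemetry.sense();print(s['eef_pos'],s['eef_rot'],s['joint_pos'])
go(.5455,.0205,.145,167.5)"
```

```text
[0.46415205 0.3087924  0.02841979] [-3.14065989e+00 -1.79488916e-03  1.39929655e+00] [ 5.85806045e-01  3.70338818e-01 -4.02914697e-01  7.96987616e-01
  1.94510607e-03  2.32810185e+00]
dp [ 0.0813 -0.2883  0.1166] turn [-6.000e-02 -1.100e-01  8.733e+01] F [-0.7 -0.7 -0. ] w 0.0556 t 15.5
```

View pics/w9.png

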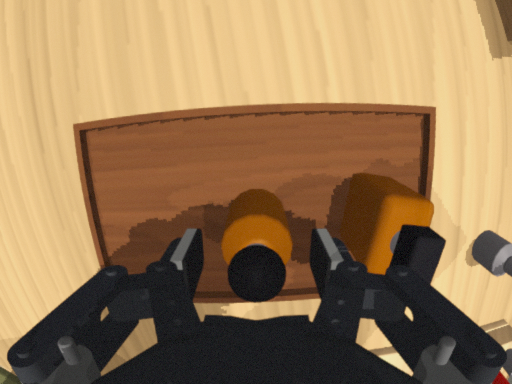

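Call:
send_rows(commands=[{"fingers":0.056,"dp":[0,0,0.03],"turn":[0,0,0]},{"fingers":0.056,"dp":[0,0,0.07],"turn":[0,0,0]},{"fingers":0.06,"dp":[0,0,0.12],"turn":[0,0,0]},{"fingers":0.06,"dp":[0.015,-0.05,0.12],"turn":[0,0,87]},{"fingers":0.06,"dp":[0.03,-0.1,0.12],"turn":[0,0,87]},{"fingers":0.06,"dp":[0.045,-0.15,0.12],"turn":[0,0,87]},{"fingers":0.06,"dp":[0.06,-0.2,0.12],"turn":[0,0,87]},{"fingers":0.06,"dp":[0.07,-0.25,0.12],"turn":[0,0,87]}])

```text
time_s: 16.5
eef_pos: [0.5343, 0.0595, 0.1485]
eef_rot: [-3.141, -0.001, 2.307]
wrist_force: [0.3, 0.0, -0.1]
gripper_width: 0.702
```

```bash
python3 -c "
from h import *
go(.5455,.0205,.14,167.5)"
```

```text
dp [ 0.0112 -0.039  -0.0085] turn [-2.00e-02 -9.00e-02  3.53e+01] F [ 0.3  0.  -0.1] w 0.0599 t 16.5
```

Call:
send_rows(commands=[{"fingers":0.06,"dp":[0.011,-0.039,0],"turn":[0,0,35.3]},{"fingers":0.06,"dp":[0.011,-0.039,0],"turn":[0,0,35.3]},{"fingers":0.06,"dp":[0.011,-0.039,0],"turn":[0,0,35.3]},{"fingers":0.06,"dp":[0.011,-0.039,-0.01],"turn":[0,0,35.3]},{"fingers":0.06,"dp":[0.011,-0.039,-0.01],"turn":[0,0,35.3]}])

```text
time_s: 17.12
eef_pos: [0.5446, 0.0204, 0.1378]
eef_rot: [-3.141, -0.003, 2.923]
wrist_force: [-1.0, 0.0, 0.2]
gripper_width: 0.705
```

```bash
python3 -c "
from h import *
d=shot('wrist','w10.png')
go(.5455,.0205,.0345,167.5)"
```

```text
dp [ 0.0005  0.     -0.1037] turn [ 0.01 -0.14  0.07] F [-0.8 -0.8  0.7] w 0.0604 t 17.175
```

View pics/w10.png

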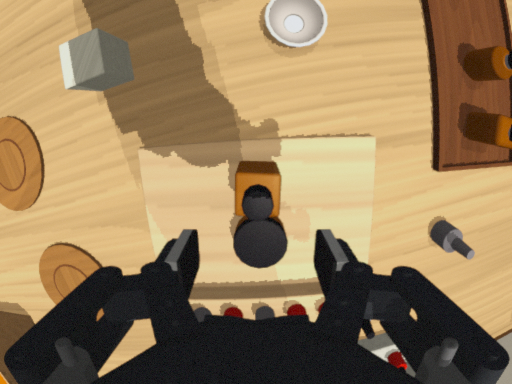

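Call:
send_rows(commands=[{"fingers":0.06,"dp":[0.0005,0,-0.03],"turn":[0,0,0]},{"fingers":0.06,"dp":[0.0005,0,-0.06],"turn":[0,0,0]},{"fingers":0.06,"dp":[0.0005,0,-0.09],"turn":[0,0,0]},{"fingers":0.06,"dp":[0.0005,0,-0.104],"turn":[0,0,0]},{"fingers":0.06,"dp":[0.0005,0,-0.104],"turn":[0,0,0]}])

```text
time_s: 17.8
eef_pos: [0.5448, 0.0205, 0.0338]
eef_rot: [-3.14, -0.004, 2.922]
wrist_force: [0.6, 0.2, 0.7]
gripper_width: 0.703
```

Call:
send_rows(commands=[{"fingers":0.03,"dp":[0,0,0],"turn":[0,0,0]},{"fingers":0.03,"dp":[0,0,0],"turn":[0,0,0]},{"fingers":0.03,"dp":[0,0,0],"turn":[0,0,0]},{"fingers":0.03,"dp":[0,0,0],"turn":[0,0,0]},{"fingers":0.03,"dp":[0,0,0],"turn":[0,0,0]},{"fingers":0.03,"dp":[0,0,0],"turn":[0,0,0]}])

```text
time_s: 18.55
eef_pos: [0.5462, 0.0206, 0.0352]
eef_rot: [-3.141, -0.001, 2.922]
wrist_force: [-0.5, 0.4, 6.3]
gripper_width: 0.434
```

```bash
python3 -c "
from h import *
d=shot('wrist','w11.png');s=telemetry.sense();print(s['eef_pos'],s['eef_rot'])
go(.3896,.3184,.0295,170)"
```

```text
[0.54626856 0.02057788 0.03527758] [-3.14123836e+00 -1.04413416e-03  2.92174497e+00]
dp [-0.1567  0.2978 -0.0058] turn [ 0.01 -0.06  2.6 ] F [0.3 0.  6.6] w 0.0369 t 18.6
```

View pics/w11.png

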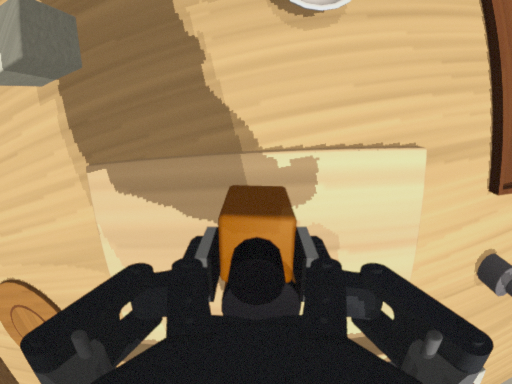

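Call:
send_rows(commands=[{"fingers":0.03,"dp":[0,0,0.03],"turn":[0,0,0]},{"fingers":0.03,"dp":[0,0,0.07],"turn":[0,0,0]},{"fingers":0.03,"dp":[-0.01,0.01,0.11],"turn":[0,0,0]},{"fingers":0.03,"dp":[-0.04,0.06,0.11],"turn":[0,0,0]},{"fingers":0.03,"dp":[-0.07,0.11,0.11],"turn":[0,0,0]},{"fingers":0.03,"dp":[-0.1,0.16,0.11],"turn":[0,0,0]},{"fingers":0.03,"dp":[-0.125,0.21,0.11],"turn":[0,0,0]},{"fingers":0.03,"dp":[-0.145,0.26,0.11],"turn":[0,0,0]}])

```text
time_s: 19.6
eef_pos: [0.4, 0.2819, 0.1456]
eef_rot: [-3.141, -0.001, 2.922]
wrist_force: [0.2, 0.2, -1.7]
gripper_width: 0.436
```

```bash
python3 -c "
from h import *
go(.3896,.3184,.0285,167.5)"
```

```text
dp [-0.0104  0.0365 -0.1171] turn [-0.   -0.04  0.1 ] F [ 0.2  0.2 -1.7] w 0.0372 t 19.6
```

Call:
send_rows(commands=[{"fingers":0.03,"dp":[-0.01,0.036,0],"turn":[0,0,0]},{"fingers":0.03,"dp":[-0.01,0.036,-0.03],"turn":[0,0,0]},{"fingers":0.03,"dp":[-0.01,0.036,-0.06],"turn":[0,0,0]},{"fingers":0.03,"dp":[-0.01,0.036,-0.085],"turn":[0,0,0]},{"fingers":0.03,"dp":[-0.01,0.036,-0.103],"turn":[0,0,0]},{"fingers":0.03,"dp":[-0.01,0.036,-0.112],"turn":[0,0,0]},{"fingers":0.03,"dp":[-0.01,0.036,-0.116],"turn":[0,0,0]},{"fingers":0.03,"dp":[-0.01,0.036,-0.117],"turn":[0,0,0]}])

```text
time_s: 20.6
eef_pos: [0.3903, 0.3181, 0.029]
eef_rot: [3.141, -0.0, 2.922]
wrist_force: [0.1, 0.0, -1.3]
gripper_width: 0.434
```

Call:
send_rows(commands=[{"fingers":0.03,"dp":[0,0,-0.001],"turn":[0,0,0]},{"fingers":0.03,"dp":[0,0,-0.001],"turn":[0,0,0]}])

```text
time_s: 20.85
eef_pos: [0.3906, 0.3184, 0.0284]
eef_rot: [3.141, 0.0, 2.922]
wrist_force: [0.1, -0.5, -2.1]
gripper_width: 0.43
```

Call:
send_rows(commands=[{"fingers":0.03,"dp":[0,0,-0.001],"turn":[0,0,0]},{"fingers":0.03,"dp":[0,0,-0.001],"turn":[0,0,0]},{"fingers":0.056,"dp":[0,0,-0.001],"turn":[0,0,0]},{"fingers":0.056,"dp":[0,0,-0.001],"turn":[0,0,0]},{"fingers":0.056,"dp":[0,0,-0.001],"turn":[0,0,0]},{"fingers":0.056,"dp":[0,0,-0.001],"turn":[0,0,0]}])

```text
time_s: 21.6
eef_pos: [0.3907, 0.3184, 0.0274]
eef_rot: [3.141, 0.0, 2.922]
wrist_force: [-0.6, -0.3, -0.0]
gripper_width: 0.652
```

```bash
python3 -c "
from h import *
d=shot('wrist','w12.png');s=telemetry.sense();print(s['eef_pos'],s['eef_rot'],s['joint_pos'].round(3))
d=shot('scene','s12.png')
go(.6025,.0105,.10,170)"
```

```text
[0.39066722 0.31840223 0.02739458] [3.14051417e+00 2.18349614e-04 2.92168928e+00] [ 0.683  0.284 -0.532  0.754  0.     0.903]
dp [ 0.2118 -0.3079  0.0726] turn [-0.05  0.02  2.6 ] F [-0.6 -0.2  0.4] w 0.0558 t 21.7
```

View pics/s12.png

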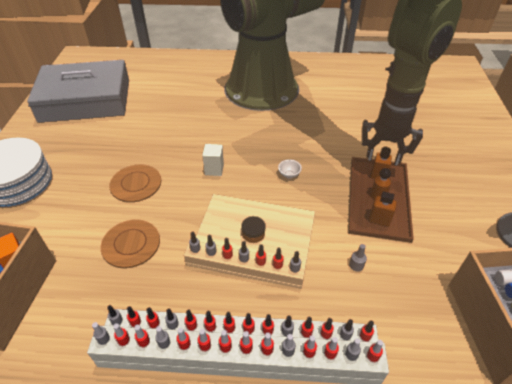

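Call:
send_rows(commands=[{"fingers":0.06,"dp":[0,0,0.03],"turn":[0,0,0]},{"fingers":0.06,"dp":[0,0,0.07],"turn":[0,0,0]},{"fingers":0.06,"dp":[0,0,0.12],"turn":[0,0,0]},{"fingers":0.07,"dp":[0.035,-0.05,0.12],"turn":[0,0,2.6]},{"fingers":0.08,"dp":[0.07,-0.1,0.12],"turn":[0,0,2.6]},{"fingers":0.08,"dp":[0.105,-0.15,0.12],"turn":[0,0,2.6]},{"fingers":0.08,"dp":[0.14,-0.2,0.12],"turn":[0,0,2.6]},{"fingers":0.08,"dp":[0.175,-0.25,0.12],"turn":[0,0,2.6]}])

```text
time_s: 22.7
eef_pos: [0.5666, 0.0666, 0.1474]
eef_rot: [3.14, 0.0, 2.967]
wrist_force: [1.4, 1.1, 0.6]
gripper_width: 0.937
```

```bash
python3 -c "
from h import *
go(.6025,.0105,.1,170)"
```

```text
dp [ 0.0359 -0.0561 -0.0474] turn [-0.07  0.04 -0.  ] F [1.4 1.1 0.6] w 0.08 t 22.7
```

Call:
send_rows(commands=[{"fingers":0.08,"dp":[0.036,-0.056,0],"turn":[0,0,0]},{"fingers":0.08,"dp":[0.036,-0.056,-0.02],"turn":[0,0,0]},{"fingers":0.08,"dp":[0.036,-0.056,-0.04],"turn":[0,0,0]},{"fingers":0.08,"dp":[0.036,-0.056,-0.04],"turn":[0,0,0]}])

```text
time_s: 23.2
eef_pos: [0.601, 0.0103, 0.1057]
eef_rot: [3.141, -0.003, 2.967]
wrist_force: [-0.1, -0.3, -0.3]
gripper_width: 0.938
```

```bash
python3 -c "
from fit import *
d=shot('wrist','w13.png')
r=viewer.regions_of('wrist','jar_mid')
for q in r[:2]: print(q['conf'],q['box'],fit(d,q['pixels'],'jar',.012,[.6025,.0105,0],True,2))
go(.6025,.0105,.018,170)"
```

```text
0.63 [224.9, 160.6, 292.0, 230.4] (array([0.60270928, 0.01057304]), np.float64(0.9676749804348566))
dp [-0.0001 -0.0002 -0.0898] turn [-0.07  0.03 -0.01] F [-0.3  1.   0.1] w 0.08 t 23.3
```

View pics/w13.png

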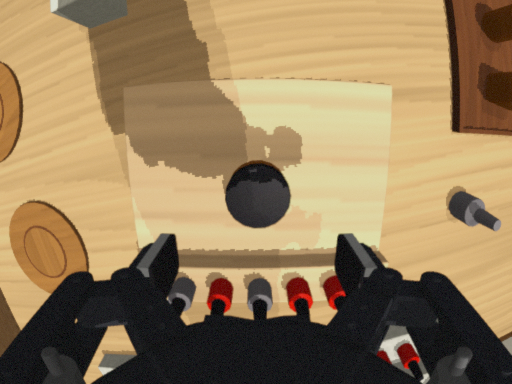

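Call:
send_rows(commands=[{"fingers":0.075,"dp":[0,0,-0.03],"turn":[0,0,0]},{"fingers":0.075,"dp":[0,0,-0.055],"turn":[0,0,0]},{"fingers":0.075,"dp":[0,0,-0.075],"turn":[0,0,0]},{"fingers":0.075,"dp":[0,0,-0.085],"turn":[0,0,0]},{"fingers":0.075,"dp":[0,0,-0.089],"turn":[0,0,0]},{"fingers":0.075,"dp":[0,0,-0.089],"turn":[0,0,0]}])

```text
time_s: 24.05
eef_pos: [0.6031, 0.0108, 0.0194]
eef_rot: [3.14, 0.001, 2.967]
wrist_force: [0.5, -0.9, 0.1]
gripper_width: 0.882
```

Call:
send_rows(commands=[{"fingers":0.046,"dp":[0,0,0],"turn":[0,0,0]},{"fingers":0.046,"dp":[0,0,0],"turn":[0,0,0]},{"fingers":0.046,"dp":[0,0,0],"turn":[0,0,0]},{"fingers":0.046,"dp":[0,0,0],"turn":[0,0,0]},{"fingers":0.046,"dp":[0,0,0],"turn":[0,0,0]},{"fingers":0.046,"dp":[0,0,0],"turn":[0,0,0]}])

```text
time_s: 24.8
eef_pos: [0.6031, 0.0109, 0.0194]
eef_rot: [3.14, 0.001, 2.967]
wrist_force: [-0.2, 0.6, -0.5]
gripper_width: 0.539
```

```bash
python3 -c "
from h import *
d=shot('wrist','w14.png');s=telemetry.sense();print(s['eef_pos'],s['eef_rot'])
go(.452,-.2985,.14,170)"
```

```text
[0.60310151 0.01086114 0.01942033] [3.14016039e+00 1.22445076e-03 2.96747428e+00]
dp [-0.1511 -0.3094  0.1206] turn [-0.07  0.08 -0.02] F [0.6 0.5 0.7] w 0.0462 t 24.85
```

View pics/w14.png

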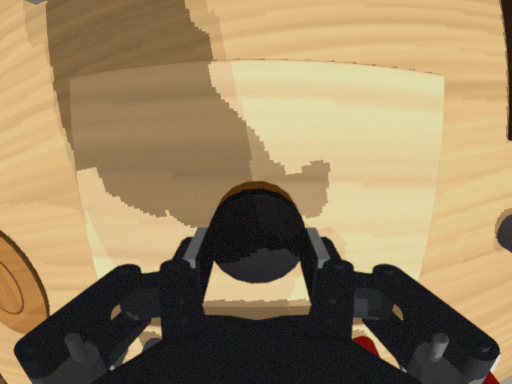

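```bash
python3 -c "
from fit import *
d=viewer.read_camera('wrist')
print(proj(d,[[.603,.0108,.044],[.603,.0108,.0194]],True), unproj(d,[(256,235)],.044,True))
r=viewer.regions_of('wrist','jar_mid')
for q in r[:2]: print(q['conf'],q['box'],fit(d,q['pixels'],'jar',.012,[.6025,.0105,0],True,2))
for c in ['side']:
  d=shot(c,'s14.png')
  im=cv2.imread('pics/s14.png')[130:250,220:380]; cv2.imwrite('pics/s14c.png',cv2.resize(im,None,fx=5,fy=5,interpolation=2))
"
```

```text
[[257.02142525 242.15432473]
 [256.88764844 224.64394471]] [[0.59880159 0.01099291 0.044     ]]
0.81 [208.0, 181.2, 306.2, 283.1] (array([0.60339106, 0.01045907]), np.float64(0.9211243432047094))
```

View pics/s14c.png

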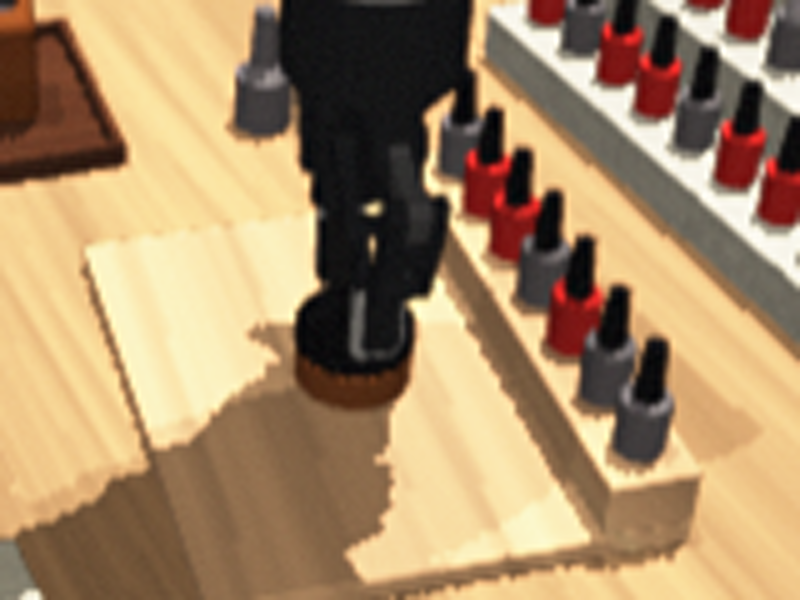

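Call:
send_rows(commands=[{"fingers":0.042,"dp":[0,0,0],"turn":[0,0,0]},{"fingers":0.042,"dp":[0,0,0],"turn":[0,0,0]}])

```text
time_s: 25.25
eef_pos: [0.6031, 0.0109, 0.0194]
eef_rot: [3.14, 0.001, 2.967]
wrist_force: [-0.3, -0.1, -0.8]
gripper_width: 0.489
```

```bash
python3 -c "
from h import *
d=shot('wrist','w15.png');s=telemetry.sense();print(s['eef_pos'],s['eef_rot'],s['joint_efforts'])
go(.452,-.2985,.14,170)
d=shot('scene','s15.png')
im=cv2.imread('pics/s15.png')[160:280,190:320]; cv2.imwrite('pics/s15c.png',cv2.resize(im,None,fx=5,fy=5,interpolation=2))
"
```

```text
[0.60313638 0.01084671 0.01945157] [3.14014803e+00 1.27679871e-03 2.96740858e+00] [-1.64507837e-03 -5.72903466e+01  2.89752817e+01 -1.38789718e-02
  4.53591623e-03  3.66437428e-05]
dp [-0.1511 -0.3093  0.1205] turn [-0.07  0.09 -0.02] F [ 0.3 -0.5  0.1] w 0.0423 t 25.3
```

View pics/w15.png

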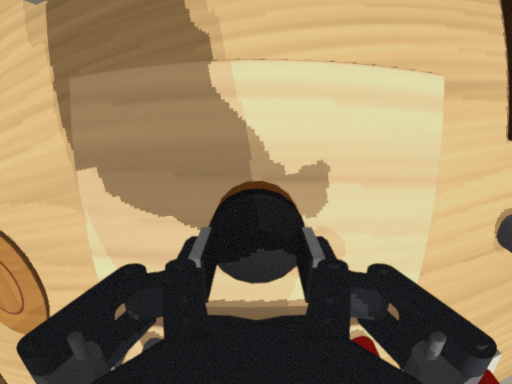

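View pics/s15c.png

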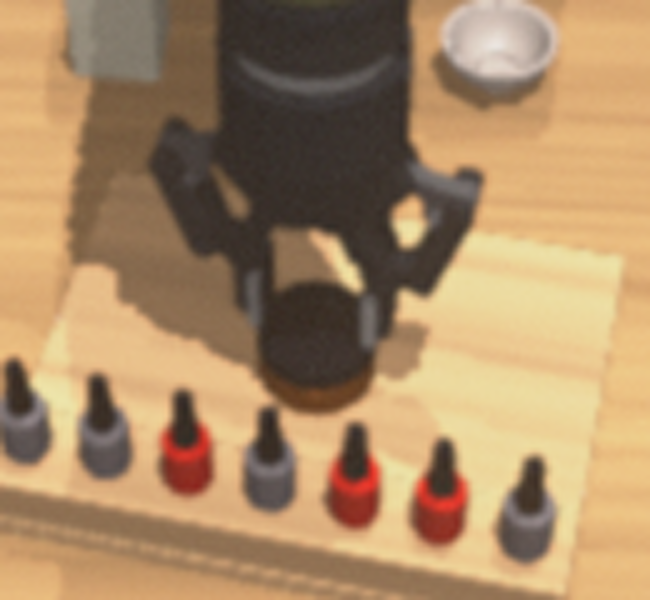

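```bash
python3 -c "
from h import *
d=viewer.read_camera('wrist');s=telemetry.sense();R=Rn.from_euler('xyz',s['eef_rot']).as_matrix()
for b in [0,.01,.02,.03]:
  for h in [.021,.027]:
    print(b,h,proj(d,s['eef_pos']+np.array([[x,h*q,-b] for q in(1,-1) for x in (0,.011)])@R.T,True).round(0).tolist())
"; python3 -c "
import cv2
im=cv2.imread('pics/w15.png')[170:330,170:345]; cv2.imwrite('pics/w15c.png',cv2.resize(im,None,fx=3.7,fy=3.7,interpolation=2))"
```

```text
0 0.021 [[291.0, 225.0], [292.0, 208.0], [222.0, 225.0], [222.0, 208.0]]
0 0.027 [[301.0, 225.0], [302.0, 207.0], [213.0, 225.0], [212.0, 207.0]]
0.01 0.021 [[293.0, 231.0], [294.0, 213.0], [221.0, 231.0], [220.0, 213.0]]
0.01 0.027 [[304.0, 231.0], [305.0, 213.0], [210.0, 231.0], [209.0, 213.0]]
0.02 0.021 [[295.0, 238.0], [296.0, 220.0], [219.0, 238.0], [218.0, 220.0]]
0.02 0.027 [[306.0, 238.0], [307.0, 220.0], [208.0, 238.0], [207.0, 220.0]]
0.03 0.021 [[298.0, 246.0], [299.0, 227.0], [216.0, 246.0], [215.0, 227.0]]
0.03 0.027 [[309.0, 246.0], [311.0, 227.0], [205.0, 246.0], [203.0, 227.0]]
```

View pics/w15c.png

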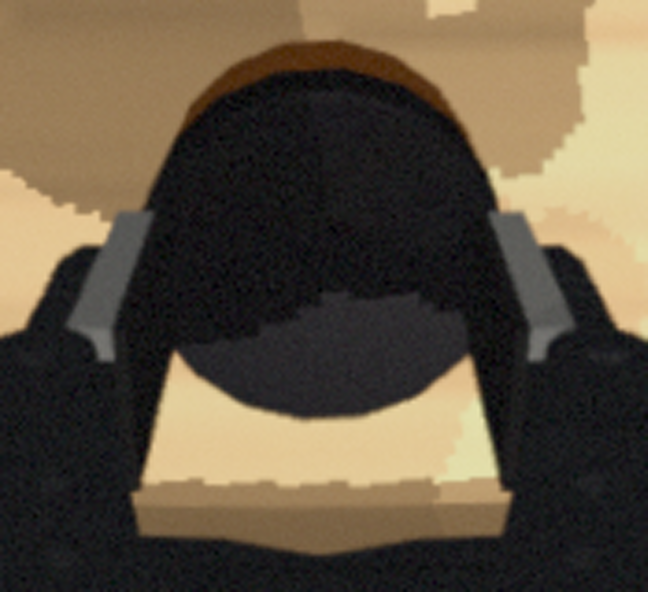

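```bash
python3 -c "
from h import *
d=viewer.read_camera('scene');s=telemetry.sense();R=Rn.from_euler('xyz',s['eef_rot']).as_matrix()
for b in [0,.01,.02,.03]:
  for h in [.021,.027]:
    print(b,h,((proj(d,s['eef_pos']+np.array([[x,h*q,-b] for q in(1,-1) for x in (0,-.011)])@R.T)-[190,160])*5+2).round(0).tolist())
"
```

```text
0 0.021 [[362.0, 366.0], [357.0, 385.0], [271.0, 349.0], [264.0, 368.0]]
0 0.027 [[375.0, 369.0], [370.0, 388.0], [258.0, 346.0], [251.0, 365.0]]
0.01 0.021 [[362.0, 352.0], [357.0, 372.0], [270.0, 335.0], [264.0, 354.0]]
0.01 0.027 [[376.0, 355.0], [370.0, 374.0], [257.0, 332.0], [251.0, 351.0]]
0.02 0.021 [[363.0, 338.0], [357.0, 357.0], [270.0, 321.0], [263.0, 340.0]]
0.02 0.027 [[376.0, 340.0], [371.0, 360.0], [256.0, 318.0], [250.0, 337.0]]
0.03 0.021 [[363.0, 324.0], [357.0, 343.0], [269.0, 306.0], [263.0, 325.0]]
0.03 0.027 [[376.0, 326.0], [371.0, 346.0], [256.0, 304.0], [249.0, 323.0]]
```

Call:
send_rows(commands=[{"fingers":0.07,"dp":[0,0,0.004],"turn":[0,0,0]},{"fingers":0.07,"dp":[0,0,0.004],"turn":[0,0,0]},{"fingers":0.07,"dp":[0,0,0],"turn":[0,0,0]},{"fingers":0.07,"dp":[0,0,-0.003],"turn":[0,0,0]},{"fingers":0.07,"dp":[0,0,-0.005],"turn":[0,0,0]}])

```text
time_s: 26.08
eef_pos: [0.6028, 0.0109, 0.0139]
eef_rot: [3.14, 0.001, 2.967]
wrist_force: [-0.2, -0.1, -0.2]
gripper_width: 0.819
```

```bash
python3 -c "
from h import *
d=shot('side','s16.png');s=telemetry.sense();print(s['eef_pos'],s['wrist_force'])
R=Rn.from_euler('xyz',s['eef_rot']).as_matrix()
for b in [0,.01,.02,.03]: print(b,((proj(d,s['eef_pos']+np.array([[x,h,-b] for h in (.035,-.035) for x in (-.011,.011)])@R.T)-[260,160])*8+4).round(0).tolist())
im=cv2.imread('pics/s16.png')[160:230,260:340]; cv2.imwrite('pics/s16c.png',cv2.resize(im,None,fx=8,fy=8,interpolation=2))
"
```

```text
[0.60269813 0.0108775  0.01377308] [-0.09916434  0.23035431 -0.97408623]
0 [[236.0, 272.0], [163.0, 283.0], [312.0, 427.0], [235.0, 440.0]]
0.01 [[238.0, 245.0], [164.0, 256.0], [315.0, 399.0], [236.0, 412.0]]
0.02 [[240.0, 217.0], [166.0, 228.0], [317.0, 371.0], [238.0, 383.0]]
0.03 [[242.0, 189.0], [167.0, 200.0], [320.0, 342.0], [240.0, 354.0]]
```

View pics/s16c.png

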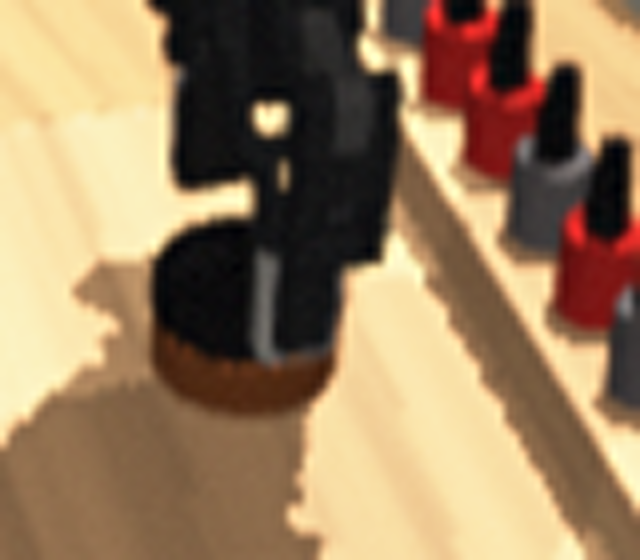

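Call:
send_rows(commands=[{"fingers":0.07,"dp":[0,0,-0.004],"turn":[0,0,0]},{"fingers":0.07,"dp":[0,0,-0.008],"turn":[0,0,0]},{"fingers":0.07,"dp":[0,0,-0.012],"turn":[0,0,0]},{"fingers":0.07,"dp":[0,0,-0.014],"turn":[0,0,0]}])

```text
time_s: 26.62
eef_pos: [0.6025, 0.0108, -0.0006]
eef_rot: [3.14, -0.0, 2.967]
wrist_force: [-0.2, 0.8, 0.2]
gripper_width: 0.821
```

Call:
send_rows(commands=[{"fingers":0.046,"dp":[0,0,0],"turn":[0,0,0]},{"fingers":0.046,"dp":[0,0,0],"turn":[0,0,0]},{"fingers":0.046,"dp":[0,0,0],"turn":[0,0,0]},{"fingers":0.046,"dp":[0,0,0],"turn":[0,0,0]},{"fingers":0.046,"dp":[0,0,0],"turn":[0,0,0]}])

```text
time_s: 27.25
eef_pos: [0.6027, 0.0109, -0.0005]
eef_rot: [3.14, 0.0, 2.967]
wrist_force: [-0.3, -0.8, 1.3]
gripper_width: 0.62
```

```bash
python3 -c "
from h import *
d=shot('side','s17.png');s=telemetry.sense();print(s['eef_pos'],s['wrist_force'])
go(.452,-.2985,.11,170)
im=cv2.imread('pics/s17.png')[160:230,260:340]; cv2.imwrite('pics/s17c.png',cv2.resize(im,None,fx=8,fy=8,interpolation=2))
"
```

```text
[ 6.02680371e-01  1.08888019e-02 -4.54195266e-04] [ 0.20355239 -0.21823515  1.90444847]
dp [-0.1507 -0.3094  0.1105] turn [-0.07  0.03 -0.02] F [ 0.2 -0.2  1.9] w 0.0522 t 27.3
```

View pics/s17c.png

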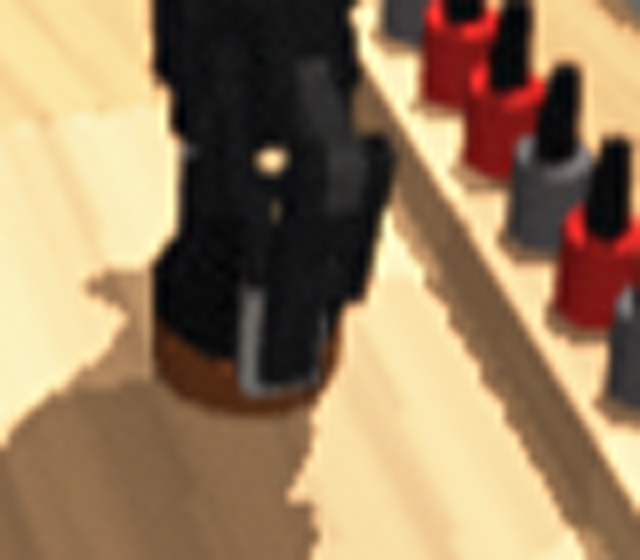

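Call:
send_rows(commands=[{"fingers":0.046,"dp":[0,0,0.03],"turn":[0,0,0]},{"fingers":0.046,"dp":[-0.005,-0.005,0.07],"turn":[0,0,0]},{"fingers":0.046,"dp":[-0.02,-0.04,0.11],"turn":[0,0,0]},{"fingers":0.046,"dp":[-0.045,-0.09,0.11],"turn":[0,0,0]},{"fingers":0.046,"dp":[-0.07,-0.145,0.11],"turn":[0,0,0]},{"fingers":0.046,"dp":[-0.095,-0.195,0.11],"turn":[0,0,0]},{"fingers":0.046,"dp":[-0.12,-0.245,0.11],"turn":[0,0,0]},{"fingers":0.046,"dp":[-0.145,-0.295,0.11],"turn":[0,0,0]}])

```text
time_s: 28.3
eef_pos: [0.4564, -0.2854, 0.1093]
eef_rot: [3.14, 0.0, 2.968]
wrist_force: [-0.2, -0.4, -0.7]
gripper_width: 0.618
```

```bash
python3 -c "
from h import *
d=shot('wrist','w17.png')
s=telemetry.sense();print(s['eef_pos'])
print(proj(d,[[.452,-.2985,.008]],True))
for r in viewer.regions_of('wrist','plate')[:2]: print(r['conf'],r['box'])
go(.452,-.2985,-.004,170)"
```

```text
[ 0.45326057 -0.29131673  0.1093535 ]
[[242.04156551 181.47509386]]
0.75 [247.1, 277.6, 317.6, 322.6]
0.74 [176.6, 111.3, 313.4, 231.6]
dp [-0.003  -0.0103 -0.1133] turn [ 0.02 -0.05  0.34] F [ 0.3  0.7 -1.1] w 0.0525 t 28.4
```

View pics/w17.png

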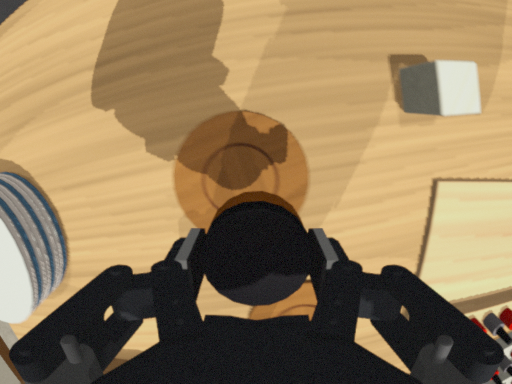

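Under the jar is the right plate, with its ring at wrist pixel (241,179). The other plate, at (285,300), is half hidden. Now I lower the jar.

Call:
send_rows(commands=[{"fingers":0.046,"dp":[-0.002,-0.009,-0.02],"turn":[0,0,0]},{"fingers":0.046,"dp":[-0.002,-0.009,-0.05],"turn":[0,0,0]},{"fingers":0.046,"dp":[-0.002,-0.009,-0.075],"turn":[0,0,0]},{"fingers":0.046,"dp":[-0.002,-0.009,-0.095],"turn":[0,0,0]},{"fingers":0.046,"dp":[-0.002,-0.009,-0.106],"turn":[0,0,0]},{"fingers":0.046,"dp":[-0.002,-0.009,-0.11],"turn":[0,0,0]},{"fingers":0.046,"dp":[-0.002,-0.009,-0.112],"turn":[0,0,0]}])

```text
time_s: 29.28
eef_pos: [0.4534, -0.2973, -0.0024]
eef_rot: [-3.141, -0.0, 2.961]
wrist_force: [0.3, -0.1, -1.4]
gripper_width: 0.616
```

```bash
python3 -c "
from h import *
go(.452,-.2985,-.004,170)"
```

```text
dp [-0.0014 -0.0012 -0.0016] turn [ 0.04 -0.02  0.33] F [ 0.3 -0.1 -1.4] w 0.0526 t 29.275
```

Call:
send_rows(commands=[{"fingers":0.046,"dp":[-0.001,-0.001,-0.001],"turn":[0,0,0]},{"fingers":0.046,"dp":[-0.001,-0.001,-0.0025],"turn":[0,0,0]}])

```text
time_s: 29.52
eef_pos: [0.4528, -0.2987, -0.0044]
eef_rot: [-3.14, 0.001, 2.961]
wrist_force: [-0.2, 0.2, -0.8]
gripper_width: 0.61
```

Call:
send_rows(commands=[{"fingers":0.07,"dp":[0,0,0],"turn":[0,0,0]},{"fingers":0.07,"dp":[0,0,0],"turn":[0,0,0]},{"fingers":0.07,"dp":[0,0,0],"turn":[0,0,0]},{"fingers":0.07,"dp":[0,0,0],"turn":[0,0,0]},{"fingers":0.07,"dp":[0,0,0.03],"turn":[0,0,0]},{"fingers":0.07,"dp":[0,0,0.08],"turn":[0,0,0]},{"fingers":0.07,"dp":[0,0,0.13],"turn":[0,0,0]},{"fingers":0.07,"dp":[0,0,0.15],"turn":[0,0,0]}])

```text
time_s: 30.52
eef_pos: [0.4544, -0.2997, 0.1491]
eef_rot: [-3.139, 0.005, 2.961]
wrist_force: [0.4, 0.2, -0.1]
gripper_width: 0.818
```

```bash
python3 -c "
from fit import *
d=shot('wrist','w18.png')
r=viewer.regions_of('wrist','jar_mid')
for q in r[:2]: print(q['conf'],q['box'],fit(d,q['pixels'],'jar',.008,[.452,-.2985,0],True,2))
for r in viewer.regions_of('wrist','plate')[:2]:
  ys,xs=np.nonzero(r['pixels']);P=unproj(d,np.c_[xs,ys],.008,True); print(r['conf'],r['box'],((P.min(0)+P.max(0))/2).round(4),(P.max(0)-P.min(0)).round(3))
go(.3907,.3184,.145,167.4)"
```

```text
0.98 [231.9, 148.7, 286.2, 205.5] (array([ 0.4530807 , -0.29877278]), np.float64(0.9417783542297161))
0.91 [257.9, 259.0, 335.2, 323.2] [ 0.62   -0.2781  0.008 ] [0.101 0.097 0.   ]
0.77 [197.7, 108.4, 317.8, 228.2] [ 0.4515 -0.2986  0.008 ] [0.129 0.129 0.   ]
dp [-0.0629  0.6176 -0.0015] turn [ 0.16  0.15 -2.26] F [-0.5 -0.3  0. ] w 0.0697 t 30.675
```

View pics/w18.png

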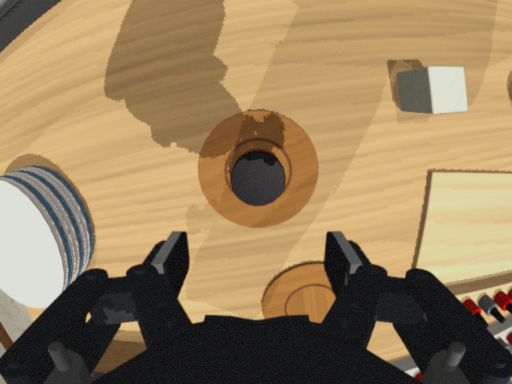

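Call:
send_rows(commands=[{"fingers":0.06,"dp":[0.015,0.06,0],"turn":[0,0,0]},{"fingers":0.06,"dp":[0.02,0.12,0],"turn":[0,0,0]},{"fingers":0.06,"dp":[0.025,0.18,0],"turn":[0,0,0]},{"fingers":0.06,"dp":[0.03,0.24,0],"turn":[0,0,0]},{"fingers":0.06,"dp":[0.025,0.3,0],"turn":[0.2,0.2,-2.3]},{"fingers":0.06,"dp":[0.015,0.36,0],"turn":[0.2,0.2,-2.3]},{"fingers":0.06,"dp":[0,0.42,0],"turn":[0.2,0.2,-2.3]},{"fingers":0.06,"dp":[-0.02,0.48,0],"turn":[0.2,0.2,-2.3]}])

```text
time_s: 31.68
eef_pos: [0.4323, 0.1816, 0.1447]
eef_rot: [-3.141, -0.003, 2.921]
wrist_force: [0.1, 1.0, 0.9]
gripper_width: 0.702
```

```bash
python3 -c "
from h import *
go(.3907,.3184,.145,167.4)"
```

```text
dp [-0.0416  0.1368  0.0003] turn [ 0.01 -0.17  0.05] F [0.1 1.  0.9] w 0.06 t 31.675
```

Call:
send_rows(commands=[{"fingers":0.06,"dp":[-0.02,0.06,0],"turn":[0,0,0]},{"fingers":0.06,"dp":[-0.035,0.11,0],"turn":[0,0,0]},{"fingers":0.06,"dp":[-0.0416,0.1368,0],"turn":[0,0,0]},{"fingers":0.06,"dp":[-0.0416,0.1368,0],"turn":[0,0,0]},{"fingers":0.06,"dp":[-0.0416,0.1368,0],"turn":[0,0,0]}])

```text
time_s: 32.3
eef_pos: [0.39, 0.3172, 0.1434]
eef_rot: [-3.139, -0.004, 2.921]
wrist_force: [0.3, -0.1, 0.4]
gripper_width: 0.705
```

```bash
python3 -c "
from fit import *
d=shot('wrist','w19.png')
r=viewer.regions_of('wrist','square_bottle_mid')
for q in r[:2]: print(q['conf'],q['box'],fit(d,q['pixels'],'sq',.005,[.39,.318,-.22],True,3))
go(.3907,.3184,.0274,167.4)"
```

```text
0.63 [237.7, 160.4, 283.3, 212.7] (array([ 0.39000978,  0.3185182 , -0.23216593]), np.float64(0.932781664404302))
dp [ 1.000e-04  1.400e-03 -1.167e-01] turn [ 0.07 -0.22  0.13] F [-0.7 -0.4  1.3] w 0.06 t 32.4
```

View pics/w19.png

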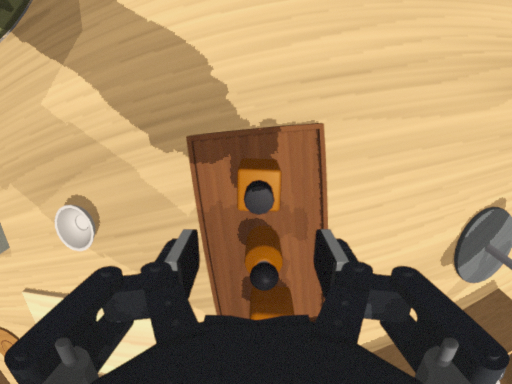

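Call:
send_rows(commands=[{"fingers":0.06,"dp":[0,0.001,-0.03],"turn":[0,-0.2,0]},{"fingers":0.06,"dp":[0,0.001,-0.06],"turn":[0,-0.2,0]},{"fingers":0.06,"dp":[0,0.001,-0.09],"turn":[0,-0.2,0]},{"fingers":0.06,"dp":[0,0.001,-0.11],"turn":[0,-0.2,0]},{"fingers":0.06,"dp":[0,0.001,-0.117],"turn":[0,-0.2,0]},{"fingers":0.06,"dp":[0,0.001,-0.117],"turn":[0,-0.2,0]}])

```text
time_s: 33.15
eef_pos: [0.3907, 0.3174, 0.0271]
eef_rot: [-3.14, -0.0, 2.918]
wrist_force: [0.6, -0.9, 0.2]
gripper_width: 0.702
```

Call:
send_rows(commands=[{"fingers":0.03,"dp":[0,0,0],"turn":[0,0,0]},{"fingers":0.03,"dp":[0,0,0],"turn":[0,0,0]},{"fingers":0.03,"dp":[0,0,0],"turn":[0,0,0]},{"fingers":0.03,"dp":[0,0,0],"turn":[0,0,0]},{"fingers":0.03,"dp":[0,0,0],"turn":[0,0,0]},{"fingers":0.03,"dp":[0,0,0],"turn":[0,0,0]}])

```text
time_s: 33.9
eef_pos: [0.3916, 0.3179, 0.0283]
eef_rot: [-3.141, 0.001, 2.918]
wrist_force: [-1.0, -1.2, 6.1]
gripper_width: 0.431
```

```bash
python3 -c "
from h import *
print(telemetry.sense()['eef_pos'],telemetry.sense()['eef_rot'])
go(.5463,.0206,.0353,167.4)"
```

```text
[0.39162972 0.31786587 0.02825224] [-3.14120042e+00  1.39339198e-03  2.91837897e+00]
dp [ 0.1547 -0.2973  0.007 ] turn [0.04 0.07 0.19] F [-1.  -1.2  6.1] w 0.0368 t 33.9
```

Call:
send_rows(commands=[{"fingers":0.03,"dp":[0,0,0.03],"turn":[0,0,0]},{"fingers":0.03,"dp":[0,0,0.07],"turn":[0,0,0]},{"fingers":0.03,"dp":[0.01,-0.01,0.12],"turn":[0,0,0]},{"fingers":0.03,"dp":[0.04,-0.06,0.12],"turn":[0,0,0]},{"fingers":0.03,"dp":[0.07,-0.115,0.12],"turn":[0,0,0]},{"fingers":0.03,"dp":[0.1,-0.17,0.12],"turn":[0,0,0]},{"fingers":0.03,"dp":[0.125,-0.225,0.12],"turn":[0,0,0]},{"fingers":0.03,"dp":[0.145,-0.275,0.12],"turn":[0,0,0]}])

```text
time_s: 34.9
eef_pos: [0.5373, 0.0409, 0.1484]
eef_rot: [-3.141, 0.002, 2.918]
wrist_force: [0.3, 0.7, -0.4]
gripper_width: 0.434
```

```bash
python3 -c "
from h import *
go(.5472,.0201,.036,167.4)"
```

```text
dp [ 0.0099 -0.0208 -0.1124] turn [0.04 0.1  0.21] F [ 0.3  0.7 -0.4] w 0.037 t 34.9
```

Call:
send_rows(commands=[{"fingers":0.03,"dp":[0.0099,-0.0205,0],"turn":[0,0,0]},{"fingers":0.03,"dp":[0.0099,-0.0205,-0.03],"turn":[0,0,0]},{"fingers":0.03,"dp":[0.0099,-0.0205,-0.06],"turn":[0,0,0]},{"fingers":0.03,"dp":[0.0099,-0.0205,-0.085],"turn":[0,0,0]},{"fingers":0.03,"dp":[0.0099,-0.0205,-0.1],"turn":[0,0,0]},{"fingers":0.03,"dp":[0.0099,-0.0205,-0.108],"turn":[0,0,0]},{"fingers":0.03,"dp":[0.0099,-0.0205,-0.111],"turn":[0,0,0]},{"fingers":0.03,"dp":[0.0099,-0.0205,-0.112],"turn":[0,0,0]}])

```text
time_s: 35.9
eef_pos: [0.5478, 0.0204, 0.0369]
eef_rot: [3.142, 0.003, 2.918]
wrist_force: [0.0, 0.8, -1.7]
gripper_width: 0.432
```

Call:
send_rows(commands=[{"fingers":0.03,"dp":[0,0,-0.001],"turn":[0,0,0]},{"fingers":0.03,"dp":[0,0,-0.001],"turn":[0,0,0]}])

```text
time_s: 36.15
eef_pos: [0.5483, 0.0204, 0.0364]
eef_rot: [3.141, 0.004, 2.918]
wrist_force: [0.7, 0.3, -2.1]
gripper_width: 0.433
```

Call:
send_rows(commands=[{"fingers":0.03,"dp":[-0.0005,0,-0.0013],"turn":[0,0,0]},{"fingers":0.03,"dp":[-0.001,0,-0.0013],"turn":[0,0,0]},{"fingers":0.056,"dp":[-0.001,0,-0.0013],"turn":[0,0,0]},{"fingers":0.056,"dp":[-0.001,0,-0.0013],"turn":[0,0,0]},{"fingers":0.056,"dp":[-0.001,0,-0.0013],"turn":[0,0,0]},{"fingers":0.056,"dp":[-0.001,0,0.03],"turn":[0,0,0]},{"fingers":0.056,"dp":[-0.001,0,0.07],"turn":[0,0,0]},{"fingers":0.056,"dp":[-0.001,0,0.115],"turn":[0,0,0]}])

```text
time_s: 37.15
eef_pos: [0.5466, 0.0205, 0.1521]
eef_rot: [-3.142, 0.002, 2.918]
wrist_force: [0.9, -0.6, 0.2]
gripper_width: 0.658
```

```bash
python3 -c "
from fit import *
d=shot('wrist','w20.png')
r=viewer.regions_of('wrist','square_bottle_mid')
for q in r[:2]: print(q['conf'],q['box'],fit(d,q['pixels'],'sq',.012,[.546,.02,-.22],True,3))
go(.4641,.3088,.145,80.2)"
```

```text
0.58 [235.7, 154.8, 278.9, 214.3] (array([ 0.54656344,  0.0207849 , -0.22196345]), np.float64(0.9630035769301063))
dp [-0.0867  0.2882 -0.0116] turn [  0.54   0.54 -86.99] F [1.  0.6 0.9] w 0.0561 t 37.25
```

View pics/w20.png

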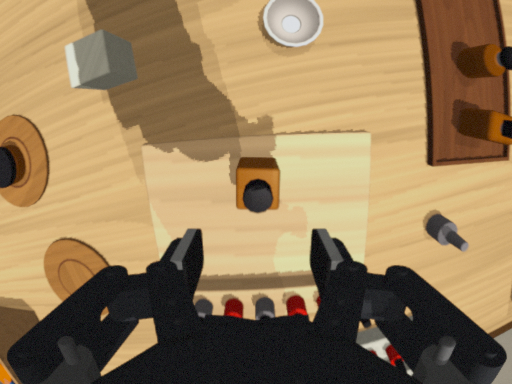

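Call:
send_rows(commands=[{"fingers":0.056,"dp":[-0.015,0.045,0],"turn":[0,0,-87]},{"fingers":0.056,"dp":[-0.03,0.09,0],"turn":[0,0,-87]},{"fingers":0.056,"dp":[-0.045,0.135,0],"turn":[0,0,-87]},{"fingers":0.056,"dp":[-0.06,0.18,0],"turn":[0,0,-87]},{"fingers":0.056,"dp":[-0.07,0.225,0],"turn":[0,0,-87]},{"fingers":0.056,"dp":[-0.08,0.265,0],"turn":[0,0,-87]},{"fingers":0.056,"dp":[-0.0867,0.2882,0],"turn":[0,0,-87]},{"fingers":0.056,"dp":[-0.0867,0.2882,0],"turn":[0,0,-87]}])

```text
time_s: 38.25
eef_pos: [0.4631, 0.3104, 0.1557]
eef_rot: [3.14, 0.012, 1.421]
wrist_force: [-0.4, -0.7, -0.4]
gripper_width: 0.656
```

```bash
python3 -c "
from h import *
go(.4641,.3088,.145,80.2)"
```

```text
dp [ 0.001  -0.0016 -0.0107] turn [ 0.7  -0.02 -1.22] F [-0.4 -0.7 -0.4] w 0.056 t 38.25
```

Call:
send_rows(commands=[{"fingers":0.056,"dp":[0.001,-0.0016,-0.01],"turn":[0.7,0,-1.2]},{"fingers":0.056,"dp":[0.001,-0.0016,-0.01],"turn":[0.7,0,-1.2]},{"fingers":0.056,"dp":[0.001,-0.0016,-0.01],"turn":[0.7,0,-1.2]}])

```text
time_s: 38.62
eef_pos: [0.4641, 0.3082, 0.1454]
eef_rot: [-3.141, 0.001, 1.401]
wrist_force: [0.2, -0.3, -0.1]
gripper_width: 0.655
```

```bash
python3 -c "
from fit import *
d=shot('wrist','w21.png')
r=viewer.regions_of('wrist','round_bottle_mid')
for q in r[:2]: print(q['conf'],q['box'],fit(d,q['pixels'],'rd',.005,[.464,.309,0],True,2))
go(.4641,.3088,.0284,80.2)"
```

```text
0.95 [237.4, 160.7, 277.6, 215.6] (array([0.46361241, 0.30656546]), np.float64(0.918033936334315))
dp [-0.0003  0.0002 -0.1174] turn [-0.01 -0.01 -0.04] F [0.1 0.4 0.6] w 0.056 t 38.725
```

View pics/w21.png

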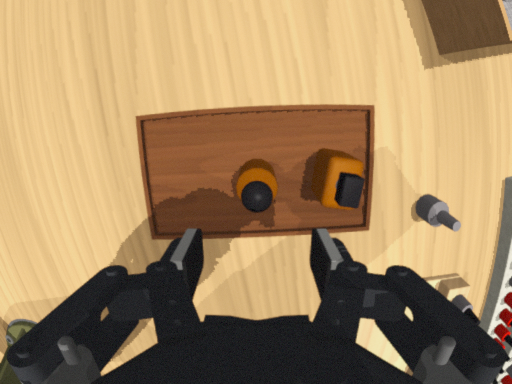

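Call:
send_rows(commands=[{"fingers":0.056,"dp":[0,0,-0.03],"turn":[0,0,0]},{"fingers":0.056,"dp":[0,0,-0.06],"turn":[0,0,0]},{"fingers":0.056,"dp":[0,0,-0.09],"turn":[0,0,0]},{"fingers":0.056,"dp":[0,0,-0.11],"turn":[0,0,0]},{"fingers":0.056,"dp":[0,0,-0.118],"turn":[0,0,0]},{"fingers":0.056,"dp":[0,0,-0.118],"turn":[0,0,0]}])

```text
time_s: 39.48
eef_pos: [0.4644, 0.3084, 0.0279]
eef_rot: [-3.141, 0.0, 1.4]
wrist_force: [0.6, -1.1, -0.1]
gripper_width: 0.654
```

Call:
send_rows(commands=[{"fingers":0.03,"dp":[0,0,0],"turn":[0,0,0]},{"fingers":0.03,"dp":[0,0,0],"turn":[0,0,0]},{"fingers":0.03,"dp":[0,0,0],"turn":[0,0,0]},{"fingers":0.03,"dp":[0,0,0],"turn":[0,0,0]},{"fingers":0.03,"dp":[0,0,0],"turn":[0,0,0]},{"fingers":0.03,"dp":[0,0,0],"turn":[0,0,0]}])

```text
time_s: 40.22
eef_pos: [0.4652, 0.3091, 0.0292]
eef_rot: [3.141, -0.002, 1.401]
wrist_force: [-1.7, -0.8, 6.1]
gripper_width: 0.407
```

```bash
python3 -c "
from h import *
d=shot('side','s22.png')
print(telemetry.sense()['eef_pos'],telemetry.sense()['eef_rot'])
go(.5979,-.0469,.0355,80.2)"
```

```text
[0.46514835 0.3091205  0.02920922] [ 3.14064583e+00 -1.53673512e-03  1.40066058e+00]
dp [ 0.1328 -0.356   0.0063] turn [-0.08  0.07 -0.05] F [-1.4 -0.1  6.4] w 0.0344 t 40.275
```

Call:
send_rows(commands=[{"fingers":0.03,"dp":[0,0,0.03],"turn":[0,0,0]},{"fingers":0.03,"dp":[0,0,0.07],"turn":[0,0,0]},{"fingers":0.03,"dp":[0,-0.005,0.12],"turn":[0,0,0]},{"fingers":0.03,"dp":[0.03,-0.06,0.12],"turn":[0,0,0]},{"fingers":0.03,"dp":[0.06,-0.115,0.12],"turn":[0,0,0]},{"fingers":0.03,"dp":[0.085,-0.17,0.12],"turn":[0,0,0]},{"fingers":0.03,"dp":[0.105,-0.23,0.12],"turn":[0,0,0]},{"fingers":0.03,"dp":[0.12,-0.29,0.12],"turn":[0,0,0]}])

```text
time_s: 41.28
eef_pos: [0.5858, 0.0173, 0.1493]
eef_rot: [3.14, -0.002, 1.401]
wrist_force: [1.4, -0.2, -1.9]
gripper_width: 0.404
```

```bash
python3 -c "
from h import *
go(.5982,-.0466,.0363,80.2)"
```

```text
dp [ 0.0124 -0.0639 -0.113 ] turn [-0.08  0.1  -0.07] F [ 1.4 -0.2 -1.9] w 0.0345 t 41.275
```

Call:
send_rows(commands=[{"fingers":0.03,"dp":[0.008,-0.04,0],"turn":[0,0,0]},{"fingers":0.03,"dp":[0.012,-0.0635,0],"turn":[0,0,0]},{"fingers":0.03,"dp":[0.012,-0.0635,-0.03],"turn":[0,0,0]},{"fingers":0.03,"dp":[0.012,-0.0635,-0.06],"turn":[0,0,0]},{"fingers":0.03,"dp":[0.012,-0.0635,-0.085],"turn":[0,0,0]},{"fingers":0.03,"dp":[0.012,-0.0635,-0.102],"turn":[0,0,0]},{"fingers":0.03,"dp":[0.012,-0.0635,-0.11],"turn":[0,0,0]},{"fingers":0.03,"dp":[0.012,-0.0635,-0.112],"turn":[0,0,0]}])

```text
time_s: 42.28
eef_pos: [0.5979, -0.0462, 0.0373]
eef_rot: [3.14, -0.002, 1.401]
wrist_force: [-0.0, 0.3, -0.8]
gripper_width: 0.406
```

Call:
send_rows(commands=[{"fingers":0.03,"dp":[0,0,-0.001],"turn":[0,0,0]},{"fingers":0.03,"dp":[0,0,-0.001],"turn":[0,0,0]}])

```text
time_s: 42.52
eef_pos: [0.5985, -0.0462, 0.0371]
eef_rot: [3.139, -0.002, 1.401]
wrist_force: [0.1, -0.0, -2.5]
gripper_width: 0.401
```

Call:
send_rows(commands=[{"fingers":0.03,"dp":[0,0,-0.002],"turn":[0,0,0]},{"fingers":0.03,"dp":[0,0,-0.002],"turn":[0,0,0]}])

```text
time_s: 42.78
eef_pos: [0.5989, -0.0462, 0.0363]
eef_rot: [3.138, -0.002, 1.401]
wrist_force: [-2.7, 0.4, 5.5]
gripper_width: 0.403
```

Call:
send_rows(commands=[{"fingers":0.058,"dp":[0,0,0],"turn":[0,0,0]},{"fingers":0.058,"dp":[0,0,0],"turn":[0,0,0]},{"fingers":0.058,"dp":[0,0,0],"turn":[0,0,0]},{"fingers":0.058,"dp":[0,0,0],"turn":[0,0,0]},{"fingers":0.058,"dp":[0,0,0.03],"turn":[0,0,0]},{"fingers":0.058,"dp":[0,0,0.07],"turn":[0,0,0]},{"fingers":0.058,"dp":[0,0,0.12],"turn":[0,0,0]}])

```text
time_s: 43.65
eef_pos: [0.598, -0.0461, 0.1565]
eef_rot: [3.14, -0.002, 1.401]
wrist_force: [0.5, 1.1, -0.1]
gripper_width: 0.673
```

```bash
python3 -c "
from fit import *
d=shot('wrist','w23.png')
r=viewer.regions_of('wrist','round_bottle_mid')
for q in r[:2]: print(q['conf'],q['box'],fit(d,q['pixels'],'rd',.012,[.597,-.0485,0],True,2))
go(.5411,.2997,.145,75)"
```

```text
dp [-0.0617  0.3462 -0.0173] turn [ 0.01  0.78 -5.28] F [ 0.5  0.2 -0.3] w 0.0582 t 43.75
```

View pics/w23.png

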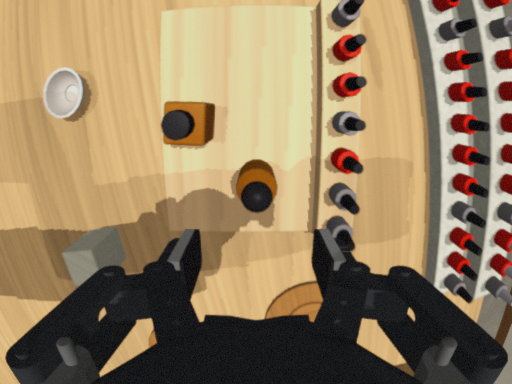

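Square (188,123) and round (257,190) are upright and back in place. Next is the flat bottle.

Call:
send_rows(commands=[{"fingers":0.058,"dp":[-0.01,0.06,-0.01],"turn":[0,0.8,-5.3]},{"fingers":0.058,"dp":[-0.02,0.12,-0.01],"turn":[0,0.8,-5.3]},{"fingers":0.058,"dp":[-0.03,0.18,-0.01],"turn":[0,0.8,-5.3]},{"fingers":0.058,"dp":[-0.04,0.24,-0.01],"turn":[0,0.8,-5.3]},{"fingers":0.058,"dp":[-0.055,0.3,-0.01],"turn":[0,0.8,-5.3]},{"fingers":0.058,"dp":[-0.0617,0.3462,-0.015],"turn":[0,0.8,-5.3]},{"fingers":0.058,"dp":[-0.0617,0.3462,-0.015],"turn":[0,0.8,-5.3]},{"fingers":0.058,"dp":[-0.0617,0.3462,-0.015],"turn":[0,0.8,-5.3]}])

```text
time_s: 44.75
eef_pos: [0.5408, 0.2993, 0.1467]
eef_rot: [-3.141, 0.001, 1.309]
wrist_force: [-0.1, -0.1, -0.9]
gripper_width: 0.679
```

```bash
python3 -c "
from fit import *
d=shot('wrist','w24.png')
r=viewer.regions_of('wrist','flat_bottle_mid')
for q in r[:2]: print(q['conf'],q['box'],fit(d,q['pixels'],'fl',.005,[.54,.3,-.26],True,3))
go(.5411,.2997,.0305,75)"
```

```text
0.58 [236.2, 153.3, 274.7, 215.4] (array([ 0.54018827,  0.30057513, -0.26581414]), np.float64(0.8674288859423082))
dp [-1.000e-04  1.200e-03 -1.166e-01] turn [ 0.04 -0.04  0.1 ] F [-0.2 -0.4  0.8] w 0.0579 t 44.85
```

View pics/w24.png

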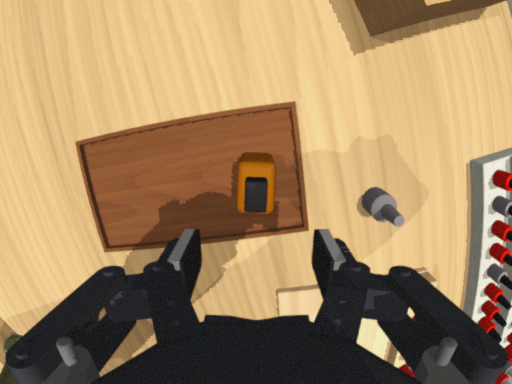

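Call:
send_rows(commands=[{"fingers":0.058,"dp":[0,0.001,-0.03],"turn":[0,0,0]},{"fingers":0.058,"dp":[0,0.001,-0.06],"turn":[0,0,0]},{"fingers":0.058,"dp":[0,0.001,-0.09],"turn":[0,0,0]},{"fingers":0.058,"dp":[0,0.001,-0.11],"turn":[0,0,0]},{"fingers":0.058,"dp":[0,0.001,-0.117],"turn":[0,0,0]},{"fingers":0.058,"dp":[0,0.001,-0.117],"turn":[0,0,0]}])

```text
time_s: 45.6
eef_pos: [0.5415, 0.2987, 0.0302]
eef_rot: [-3.141, 0.001, 1.306]
wrist_force: [0.6, 0.3, -0.2]
gripper_width: 0.679
```

Call:
send_rows(commands=[{"fingers":0.026,"dp":[0,0,0],"turn":[0,0,0]},{"fingers":0.026,"dp":[0,0,0],"turn":[0,0,0]},{"fingers":0.026,"dp":[0,0,0],"turn":[0,0,0]},{"fingers":0.026,"dp":[0,0,0],"turn":[0,0,0]},{"fingers":0.026,"dp":[0,0,0],"turn":[0,0,0]},{"fingers":0.026,"dp":[0,0,0],"turn":[0,0,0]}])

```text
time_s: 46.35
eef_pos: [0.5424, 0.299, 0.0316]
eef_rot: [3.14, 0.0, 1.306]
wrist_force: [-2.2, -1.4, 5.4]
gripper_width: 0.39
```

```bash
python3 -c "
from h import *
print(telemetry.sense()['eef_pos'],telemetry.sense()['eef_rot'])
go(.6193,.0718,.0374,75)"
```

```text
[0.54236207 0.29898901 0.03161982] [3.14037640e+00 4.74103323e-06 1.30610079e+00]
dp [ 0.0769 -0.2272  0.0058] turn [0.02 0.07 0.17] F [-2.2 -1.4  5.4] w 0.0333 t 46.35
```

Call:
send_rows(commands=[{"fingers":0.026,"dp":[0,0,0.03],"turn":[0,0,0]},{"fingers":0.026,"dp":[0,0,0.07],"turn":[0,0,0]},{"fingers":0.026,"dp":[0,0,0.115],"turn":[0,0,0]},{"fingers":0.026,"dp":[0.015,-0.05,0.12],"turn":[0,0,0]},{"fingers":0.026,"dp":[0.03,-0.1,0.12],"turn":[0,0,0]},{"fingers":0.026,"dp":[0.05,-0.15,0.12],"turn":[0,0,0]},{"fingers":0.026,"dp":[0.065,-0.2,0.12],"turn":[0,0,0]},{"fingers":0.026,"dp":[0.077,-0.228,0.12],"turn":[0,0,0]}])

```text
time_s: 47.35
eef_pos: [0.6196, 0.0685, 0.1516]
eef_rot: [3.14, 0.001, 1.304]
wrist_force: [0.0, 0.5, -2.8]
gripper_width: 0.384
```

```bash
python3 -c "
from h import *
go(.6195,.0711,.0385,75)"
```

```text
dp [-1.000e-04  2.600e-03 -1.131e-01] turn [0.05 0.06 0.28] F [ 0.   0.5 -2.8] w 0.0328 t 47.35
```

Call:
send_rows(commands=[{"fingers":0.026,"dp":[0,0.0015,-0.01],"turn":[0,0,0]},{"fingers":0.026,"dp":[0,0.0015,-0.035],"turn":[0,0,0]},{"fingers":0.026,"dp":[0,0.0015,-0.06],"turn":[0,0,0]},{"fingers":0.026,"dp":[0,0.0015,-0.085],"turn":[0,0,0]},{"fingers":0.026,"dp":[0,0.0015,-0.102],"turn":[0,0,0]},{"fingers":0.026,"dp":[0,0.0015,-0.11],"turn":[0,0,0]},{"fingers":0.026,"dp":[0,0.0015,-0.112],"turn":[0,0,0]},{"fingers":0.026,"dp":[0,0.0015,-0.113],"turn":[0,0,0]}])

```text
time_s: 48.35
eef_pos: [0.6203, 0.0701, 0.0393]
eef_rot: [3.139, -0.0, 1.304]
wrist_force: [0.4, -1.0, -1.7]
gripper_width: 0.386
```

Call:
send_rows(commands=[{"fingers":0.026,"dp":[0,0,-0.0015],"turn":[0,0,0]},{"fingers":0.026,"dp":[0,0,-0.0015],"turn":[0,0,0]}])

```text
time_s: 48.6
eef_pos: [0.6208, 0.0702, 0.0387]
eef_rot: [3.138, -0.001, 1.304]
wrist_force: [-2.3, -0.2, 3.2]
gripper_width: 0.386
```

Touched down; now I release and retreat upward.

Call:
send_rows(commands=[{"fingers":0.026,"dp":[-0.0005,0,-0.0005],"turn":[0,0,0]},{"fingers":0.055,"dp":[0,0,0],"turn":[0,0,0]},{"fingers":0.055,"dp":[0,0,0],"turn":[0,0,0]},{"fingers":0.055,"dp":[0,0,0],"turn":[0,0,0]},{"fingers":0.055,"dp":[0,0,0],"turn":[0,0,0]},{"fingers":0.055,"dp":[0,0,0.03],"turn":[0,0,0]},{"fingers":0.055,"dp":[0,0,0.07],"turn":[0,0,0]},{"fingers":0.055,"dp":[0,0,0.12],"turn":[0,0,0]}])

```text
time_s: 49.6
eef_pos: [0.6199, 0.0701, 0.1589]
eef_rot: [3.14, 0.0, 1.304]
wrist_force: [0.6, 1.0, 0.1]
gripper_width: 0.644
```

Call:
send_rows(commands=[{"fingers":0.055,"dp":[-0.01,-0.04,0.06],"turn":[0,0,10]},{"fingers":0.055,"dp":[-0.02,-0.08,0.12],"turn":[0,0,10]},{"fingers":0.055,"dp":[-0.035,-0.12,0.15],"turn":[0,0,10]},{"fingers":0.055,"dp":[-0.035,-0.12,0.15],"turn":[0,0,10]},{"fingers":0.055,"dp":[-0.035,-0.12,0.15],"turn":[0,0,10]},{"fingers":0.055,"dp":[-0.035,-0.12,0.15],"turn":[0,0,10]}])

```text
time_s: 50.35
eef_pos: [0.5845, -0.0489, 0.307]
eef_rot: [-3.14, -0.0, 1.48]
wrist_force: [-0.2, -1.0, -0.5]
gripper_width: 0.645
```

```bash
python3 - <<'E'
from fit import *
d=shot('wrist','w25.png')
for n,N,p0,z,fr in [('sq','square_bottle_mid',[.5455,.0205,-.22],.012,3),('rd','round_bottle_mid',[.5977,-.0485,0],.012,2),('fl','flat_bottle_mid',[.617,.0715,-.26],.012,3)]:
    r=viewer.regions_of('wrist',N)
    if r: print(n,r[0]['box'],fit(d,r[0]['pixels'],n,z,p0,True,fr))
for cn in ['scene','side']:
    e=shot(cn,cn+'25.png')
    for n,N,p0,z,fr in [('sq','square_bottle_mid',[.5455,.0205,-.22],.012,3),('rd','round_bottle_mid',[.5977,-.0485,0],.012,2),('fl','flat_bottle_mid',[.617,.0715,-.26],.012,3),('jar','jar_mid',[.452,-.2985,0],.008,2)]:
        r=viewer.regions_of(cn,N)
        if r: print(cn,n,fit(e,r[0]['pixels'],n,z,p0,False,fr))
print(telemetry.sense()['eef_pos'])
E
```

```text
sq [208.9, 95.8, 241.9, 128.0] (array([ 0.54568107,  0.02132142, -0.25653064]), np.float64(0.9462875197472354))
rd [255.6, 142.3, 279.1, 174.6] (array([ 0.59728145, -0.04793288]), np.float64(0.9616329616329616))
fl [258.5, 55.1, 287.2, 91.4] (array([ 0.61733993,  0.07005192, -0.29310237]), np.float64(0.9172095376636519))
scene sq (array([ 0.54716195,  0.01999074, -0.27361737]), np.float64(0.935243553008596))
scene rd (array([ 0.59809848, -0.04815815]), np.float64(0.939318665720369))
scene fl (array([ 0.617 ,  0.0715, -0.11  ]), np.float64(0.8627370495033249))
scene jar (array([ 0.45225191, -0.29947879]), np.float64(0.8149679829242262))
side sq (array([ 0.54886882,  0.02174852, -0.2740546 ]), np.float64(0.9258375245077146))
side rd (array([ 0.60136101, -0.04400899]), np.float64(0.807182808360318))
side fl (array([ 0.62323952,  0.07584316, -0.40585915]), np.float64(0.8970450036545892))
side jar (array([ 0.45618675, -0.29812398]), np.float64(0.9420228323426738))
[ 0.58492511 -0.04994881  0.30897004]
```

View pics/w25.png

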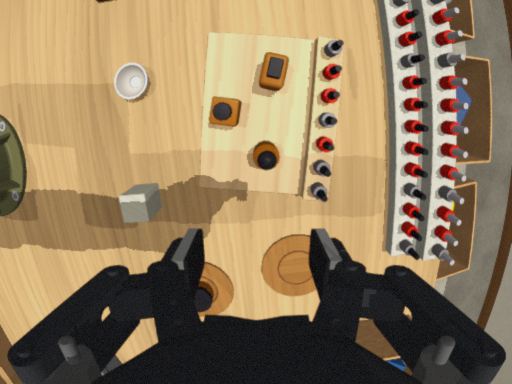

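View pics/scene25.png

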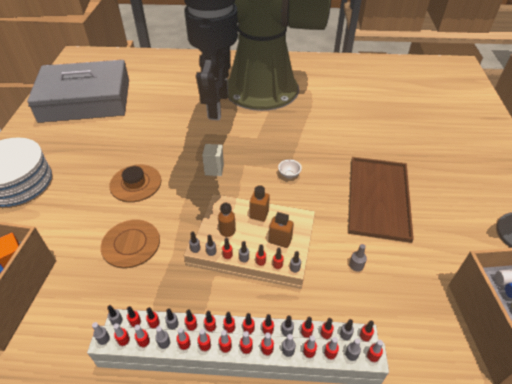

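The final pictures show all three bottles back on the board, the jar on the nearer plate at scene pixel (133,178), and the other loose items where they were. I'm handing in.

```bash
python3 -c "
from cell import finish_job
print(finish_job())"
```

```text
the job is handed in; nothing more can be done
None
```

I moved the flat, round and square bottles into the side tray, then set the jar on the plate nearest the base. After that I put each bottle back on the board where it had stood. I handed the job in at about 51 s, and it gave no verdict.

**Last checks:**
- **Bottles:** the wrist-camera fits put the three bottles within about 2 mm of where the same camera measured them at the start.
- **Jar:** it measured about 1.6 mm from the plate's centre.
- **Other items:** everything looked upright in the last pictures, and the carton, polish bottle and dish looked unmoved by eye.
- **Camera disagreement:** side-camera positions differed from the wrist camera's by up to about 8 mm for the bottles and 3 mm for the jar. That camera showed the same kind of offset at the start, and both stay inside the 15 mm limit.

**Jar grasp:** my first attempt closed just above the jar's lid because the fingertips ended about 25 mm short of the stated tool point. I opened up, went lower and gripped it properly. The jar's position did not appear to change.

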